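# Latch the sharpening case shut

### The arm

A 7-joint arm with a two-finger parallel gripper is mounted at the origin on the work surface. World frame = base frame: x ahead of the robot, y to its left, z up, the work surface at z = 0. Lengths are in m, angles in degrees, forces in N, time in s.
With the tool pointing down it reaches from about 0.4 to 0.9 m from the base axis. Payload 5.5 kg.
Tool frame: the origin (TCP) lies where the fingers leave the gripper's body, on its centre line; the fingertips stand 66 mm ahead of it and the grasp point (between the pads) lies 47 mm ahead of it; z points along the fingers, y is the direction in which the jaws open and shut (so a half turn about z gives the same grasp; the last joint's range is limited). The gripper opens to 92 mm and grips with 3 to 60 N. Pads are 19 mm wide; open, the fingers measure 130 mm over their backs; the gripper's body (75 mm by 190 mm) begins 47 mm behind the grasp point.
Start: joints at [15.08, 28.699, -24.465, 88.831, 12.651, 65.22, -12.049], TCP at [0.65, 0, 0.292] pointing down, gripper open.
Joint ranges: [-164.97, 164.97], [-17.58, 116.51], [-87.97, 89.64], [11.32, 138.91], [-80.73, 260.73], [10.89, 115.49], [-147.41, 147.41]. Speed limits (degrees/s): [147.25, 147.25, 180, 180, 180, 180, 180].

### API

Orientations are given as [roll, pitch, yaw] about the fixed x, y, z axes, in that order (R = Rz(yaw) Ry(pitch) Rx(roll)).
In Python, from plant import sensors, eyes, bot, silhouettes gives the robot as it stands.
- The arm moves only by the tool carry_out, never from a script. Its argument "steps" is a list of rows, each an object with "translation": the shift along the tool's x, y, z in cm, a list of three; "turn": the turn about the tool's z in rad; "fingers": the opening in per cent of the stroke, from 0 (shut) to 100 (fully open). In form: [{"translation": [x, y, z], "turn": turn, "fingers": fingers}, ...]. A call has 1 to 20 rows; each row shifts and turns the commanded pose from where the row before left it, along the tool's axes as they then stand; what a row does not reach is not made up. A row lasts 1/10 s, in which the tool goes at most 50 mm and 8.59 degrees, less where a joint would pass 70% of its speed; a pose out of reach is approached as far as the arm can. A call with a gripper value outside its range is refused whole. The fingers move at their own pace and stop on an object; "squeeze" is the grip in N (left out, the last holds). Time passes only in rows, so rows that do not move let the fingers close. It gives the time, the measured TCP pose, the force and the opening at its end, in the units of the state.
- sensors.observe(): the state, without advancing time (a new reading comes with each control period).
- eyes.get_image(name): name is "scene" or "side" or "wrist"; returns the picture (480x640x3 uint8, red, green, blue); there is no depth.
- eyes.get_calibration(name): a dict with "K" (3x3 intrinsics, pixels), "rvec" (rotation vector, rad) and "tvec" (3), from world to camera coordinates, as OpenCV has them. Camera axes: x right, y down, z forward; pixel columns grow to the right and rows downward; lengths in m; the calibration is good to about 2 mm. A picture is of the moment at which its call begins: read the wrist's pose just before it. get_calibration takes no time and is no camera call; for the wrist camera it gives the pose at the moment of the call.
- bot.close_job(): hands the job in, once; it reports no verdict.
Trained networks look in the newest picture that a camera, given by its name, has taken for a name from the list of things; names that differ only in an ending like _2 or _b are one class to them, and where a whole thing is asked for, a point or a joint stands for the part that bears it (a point fixed in the world has none). Each returns a list of dicts, best first, with "score" (0 to 1); they miss things now and then, are a little off and sometimes report something else, mostly with a low value. They report only what shows in the picture. A call takes as long as a camera call.
- silhouettes(camera, name): "region" (480x640 bool, what is visible of it) and "at" ([column, row] in pixels, amid what is visible of it).
The state is a dict: "clock": time; "joint_positions": joint angles; "dq": joint speeds; "joint_torque": joint torques, N m; "position": TCP position; "eef_rot": TCP orientation; "wrist_force": force on the tool from outside, world axes, zero at the start; "wrist_torque": the same for the moment, N m; "width": opening from 0.0 (shut) to 1.0 (fully open).
Only numpy, scipy, OpenCV 4.12 (cv2) and the standard library are available. Lean on these libraries where they do the work, as an engineer would, in place of code of your own. Each camera call takes 0.05 s, during which the arm holds its last target.

### The job

The carry case for the sharpening stones stands on its hinged edge with its lid half gaping a few millimetres. Bring the wire loop of its draw latch over the keeper and draw it back until its cross bar is caught under the keeper's hook, then press the lever down flat, past its dead point, so that the case is pulled shut and stays latched when you let go. Feel your way: never force the latch or the case, and leave everything else on the bench where it is.

Things in the scene. Friction and masses are not known exactly. Their poses are not given: they have to be found in the camera images.
- case: Plywood carry case, 122 (thick) x 340 x 200 mm high, standing fixed on its hinged edge. Origin: on the bench under the seam, mid-width; +x across the seam from the box half (72 mm, nearer the robot) to the lid half (50 mm), y along the seam, z up. Flat top at z = 200 mm. The steel draw latch is mid-width on this top (y = 0): lever on the box half, keeper on the lid half.
- lid (a joint): Hinge of the lid half along the bottom of the seam (z = 0), rad. 0 = shut. Its springy lining pushes it out against a stay at 0.031 (6 mm gape at the top). It starts to close at about 16 N at the top and needs about 80 N when shut: the latch's work, not the gripper's.
- hook (a point): Keeper; axes as the lid's. Origin: on the lid's top, mid-width, at the hook's inner face (looks to +x, away from the lever). Plate 30 mm wide, 2 mm thick, x -8.5 to 25.5 mm. Hook 26 mm wide: wall x -5 to 0, its lip overhangs to x = 2.5 mm at z 9 to 12 mm. Caught under the lip, the loop's bar has its centre at x 2.5 to 4, z 4.5 to 6.5 mm (1 mm closer under load); beyond x = 5 mm it can be lowered to the plate or lifted out.
- lever (a joint): Lever, rad: 0 = closed, flat, pointing to -x, on its stop; grows as it swings up and over to the keeper: 1.57 upright, 2.5 limit. Pivot friction (0.032 N m) holds it where left. With the bar caught it stands near 1.25 with little slack; pressing it from there pulls the lid shut with up to 10 N at its tip (near 0.6). Dead point near 0.07; left short of it, it springs up or sticks half shut.
- lever_hinge (a point): Middle of the lever's pivot axis (along the case's y), 10 mm above the case's top and 20 mm from the seam on the box half. The lever is a plate 22 mm wide, 3 mm thick, 55 mm long from the pivot; its broad face is 4.5 mm off the pivot axis. That face looks up when closed and to the keeper when upright: it is the one to push.
- lever_tip (a point): Middle of the lever's free end, on the broad face, 55 mm from the pivot. With the lever closed it is 15.5 mm above the case's top.
- loop (a joint): Loop's angle against the lever, rad. lever + loop = its slope: 0 level and pointing to the case's +x, negative = bar raised. Starts with the bar raised in the air. A stiff pivot (0.014 N m): the loop stays where it is left and goes round with the lever unless its bar is caught under the lip. Dragging the lowered bar back over the plate takes about 6 N.
- loop_bar (a point): Middle of the loop's cross bar; x along the legs from pivot to bar, y along the bar. The loop is a U of 5 mm steel wire: legs 53 mm long, 42 mm over their outsides, this bar across their ends. The legs pivot on the lever 17 mm from its pivot. It can be pinched from above across both legs; moved by hand, it takes the lever along.
- oilstone: Bystander: black bar stone 200 x 50 x 25 mm, on the bench before the case. Origin under its centre.
- whetstone: Bystander: grey stone in a wooden base 162 x 62 x 26 mm, on the bench before the case. Origin under its centre.
- slip_stone: Bystander: thin pale stone 50 x 110 x 12 mm, lying loose on the case's top, to the +y side of the latch. Origin under its centre.
- strop_block: Bystander: pale wood block 220 x 70 x 22 mm beside the case. Origin under its centre.
- tape_roll: Bystander: roll of paper tape, 116 mm across, 48 mm high, beside the case. Origin under its centre.
- oil_tin: Bystander: small metal bottle, 48 mm across, 115 mm high, behind the case. Origin under its centre.
- carving_knife: Bystander: knife with a turned wooden handle, 200 mm long, behind the case. Origin under its middle.

How it is judged (in metres and radians):
On the way:
1. the loop's bar is down behind the keeper's hook and drawn back under its lip (x of loop_bar in the frame of hook between -0.002 and 0.005 m and z of loop_bar in the frame of hook between 0.001 and 0.0085 m and value of joint lever above 0.3 rad), for 0.2 s.
At the end, for the whole second after the job is handed in: The bar is under the keeper's lip (centre less than 5 mm behind the hook's inner face and less than 8.5 mm above the lid), the lever lies flat (below 0.025 rad, tip within 1.4 mm of its stop) and the lid is drawn in (below 0.006 rad, 1.2 mm gape at the top) (x of loop_bar in the frame of hook between -0.002 and 0.005 m and z of loop_bar in the frame of hook between 0.001 and 0.0085 m and value of joint lever below 0.025 rad and value of joint lid below 0.006 rad); the robot touches nothing.
It fails at once if the lever is forced: pressed with more than 25 N (value of joint lever below 1 rad and contact force between the fingers and lever above 25 N).
It fails at once if the loop is jammed: its bar pressed down on the keeper or dragged against the hook with more than 20 N while the lever is still up (value of joint lever above 1.2 rad and contact force between loop and lid above 20 N).
It fails at once if the gripper presses on the lid half or the keeper with more than 25 N (contact force between the fingers and lid above 25 N).
It fails at once if a bystander is moved by more than 15 mm (distance of any of oilstone, whetstone, slip_stone, strop_block, tape_roll, oil_tin, carving_knife from where it was at the start of the episode above 0.015 m).
It also fails if it takes over 58 s, if anything falls off the work surface, if the arm or the gripper's body presses on something with over 40 N, if the wrist force passes 120 N, or if a joint passes its speed limit or range.

## Working session

There is one attempt and no reset: what is moved stays moved. The work goes in short steps, Python scripts to look and compute and a tool call to move; the robot and the scene stay as the last step left them, time stands still between calls to the robot, and variables do not carry over. Pictures are saved under pics/ and viewed, and the job is handed in when it is done.

Besides the shell and the picture viewer there is one more tool, called after ">>>" in YAML: its name, and indented under it one key for each argument. carry_out: Moves the arm, as the interface text tells. Its arguments: {"type":"object","properties":{"steps":{"type":"array"},"squeeze":{"type":"number"}},"required":["steps"]}

```bash
mkdir -p pics; ls; python3 - <<'E'
from plant import sensors, eyes, bot, silhouettes
import cv2
s=sensors.observe();print(s)
for n in ["scene","side","wrist"]:
    im=eyes.get_image(n);cv2.imwrite(f"pics/{n}0.png",im[:,:,::-1]);print(n,eyes.get_calibration(n))
E
```

```text
pics
{'clock': 0.0, 'joint_positions': array([ 15.08014541,  28.75425177, -24.45166258,  88.88993137,
        12.65187916,  65.21969596, -12.04850643]), 'dq': array([-0.11913579, -0.00727988, -0.07011971, -0.10449097,  0.10466061,
        0.04135785,  0.02546997]), 'joint_torque': array([-1.62834690e-04, -5.66597199e+01, -5.81602022e+00, -2.79113513e+01,
       -6.85700797e-02,  3.08415934e-02,  1.78752666e-04]), 'position': array([ 6.49439721e-01, -6.96353678e-05,  2.91181975e-01]), 'eef_rot': array([-1.79889590e+02, -2.47988874e-03,  9.00026622e+01]), 'wrist_force': array([-0.16407125, -0.1002315 ,  0.70546485]), 'wrist_torque': array([ 0.02270535, -0.00299068, -0.00492368]), 'width': 0.9989671237984346}
scene {'K': array([[552.95247259,   0.        , 330.68886963],
       [  0.        , 552.95247259, 240.58261165],
       [  0.        ,   0.        ,   1.        ]]), 'rvec': array([ 0.79221302,  2.47834704, -1.22208491]), 'tvec': array([ 0.44534761, -0.12779212,  1.58035005])}
side {'K': array([[551.32047627,   0.        , 321.39341464],
       [  0.        , 551.32047627, 239.56948858],
       [  0.        ,   0.        ,   1.        ]]), 'rvec': array([ 2.40557573,  0.3386044 , -0.15119189]), 'tvec': array([-0.56699236,  0.01519021,  1.37566207])}
wrist {'K': array([[406.54107491,   0.        , 327.83018793],
       [  0.        , 406.54107491, 240.18943637],
       [  0.        ,   0.        ,   1.        ]]), 'rvec': array([-2.83625109e+00, -1.32695178e-03,  2.05676375e-03]), 'tvec': array([-0.64977971, -0.03826892,  0.39107734])}
```

View pics/scene0.png

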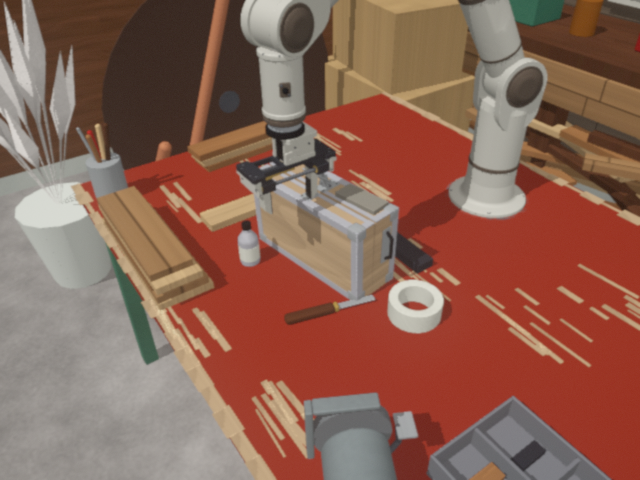

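View pics/side0.png

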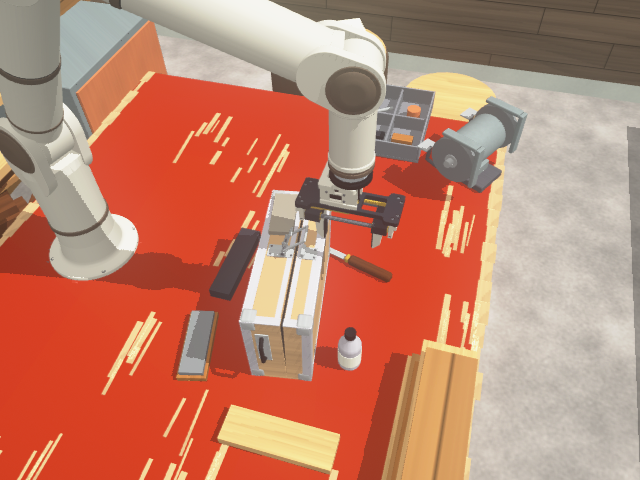

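View pics/wrist0.png

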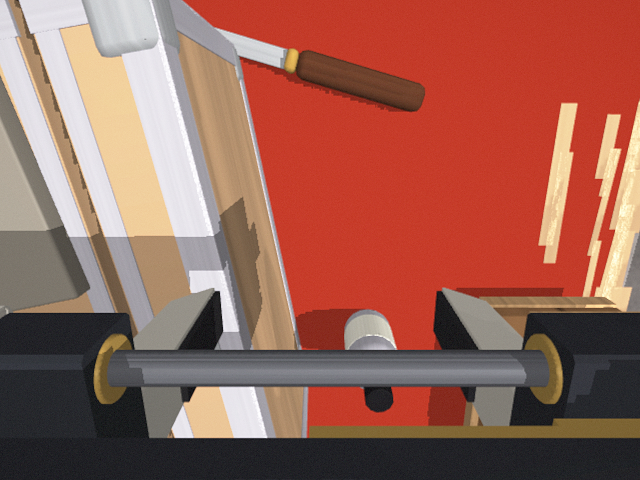

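```bash
python3 - <<'E'
import cv2
a=cv2.imread("pics/side0.png")[170:400,190:420];cv2.imwrite("pics/side0z.png",cv2.resize(a,None,fx=2.6,fy=2.6,interpolation=cv2.INTER_CUBIC))
a=cv2.imread("pics/scene0.png")[130:310,220:460];cv2.imwrite("pics/scene0z.png",cv2.resize(a,None,fx=3.3,fy=3.3,interpolation=cv2.INTER_CUBIC))
E
```

```text
(no output)
```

View pics/side0z.png

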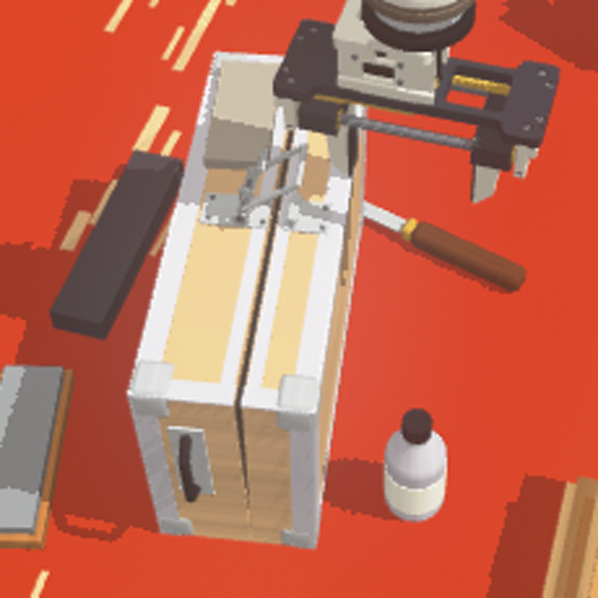

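View pics/scene0z.png

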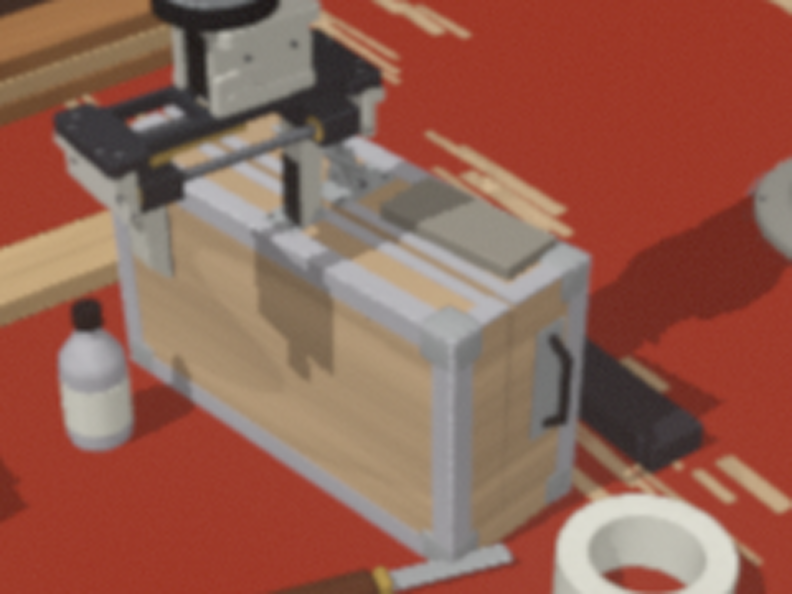

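```bash
cat > h.py <<'E'
import numpy as np,cv2
from scipy.optimize import least_squares
CAL={'scene':(np.array([[552.95247259,0,330.68886963],[0,552.95247259,240.58261165],[0,0,1]]),np.array([0.79221302,2.47834704,-1.22208491]),np.array([0.44534761,-0.12779212,1.58035005])),
'side':(np.array([[551.32047627,0,321.39341464],[0,551.32047627,239.56948858],[0,0,1]]),np.array([2.40557573,0.3386044,-0.15119189]),np.array([-0.56699236,0.01519021,1.37566207]))}
def proj(cam,P):
    K,r,t=CAL[cam] if isinstance(cam,str) else cam
    return cv2.projectPoints(np.asarray(P,float).reshape(-1,1,3),np.asarray(r),np.asarray(t),K,None)[0].reshape(-1,2)
def onplane(cam,px,z):
    K,r,t=CAL[cam] if isinstance(cam,str) else cam
    R=cv2.Rodrigues(np.asarray(r))[0];C=-R.T@t
    d=R.T@np.linalg.inv(K)@np.array([px[0],px[1],1.]);return C+d*(z-C[2])/d[2]
def c2w(pose,P):
    x,y,a=pose;c,s=np.cos(a),np.sin(a);P=np.atleast_2d(np.asarray(P,float))
    return np.c_[x+c*P[:,0]-s*P[:,1],y+s*P[:,0]+c*P[:,1],P[:,2]]
E
python3 - <<'E'
from h import *
S=lambda u,v:(190+u/2.6,170+v/2.6)
C=lambda u,v:(220+u/3.3,130+v/3.3)
obs=[('side',S(133,395),(-72,-170,200)),('side',S(316,410),(56,-170,200)),('side',S(215,53),(-72,170,200)),
('scene',C(447,335),(56,170,200)),('scene',C(588,258),(-72,170,200)),('scene',C(447,560),(50,170,0)),('side',S(165,530),(-72,-170,0)),('side',S(316,548),(50,-170,0))]
f=lambda p:np.concatenate([proj(c,c2w(p,np.array(P)/1000))[0]-px for c,px,P in obs])
r=least_squares(f,[.55,.02,.0],loss='soft_l1');print(r.x,np.degrees(r.x[2]));print(r.fun.reshape(-1,2).round(1))
E
```

```text
[ 0.55145533 -0.041789    0.17150486] 9.826504399287435
[[-0.6  0.1]
 [ 0.1  0.7]
 [ 0.5 -0. ]
 [ 1.3  1.8]
 [-0.7 -0.5]
 [ 0.8  4.4]
 [-0.4  1.1]
 [ 0.2 -0.1]]
```

>>> carry_out:
  steps:
    - {"translation": [0, 0, -3], "turn": 0, "fingers": 100}
    - {"translation": [0, -2, -4], "turn": 0, "fingers": 100}
    - {"translation": [-2, -4, -4], "turn": 0, "fingers": 100}
    - {"translation": [-2, -3, -2], "turn": 0, "fingers": 100}
    - {"translation": [-2, 0, 0], "turn": 0, "fingers": 100}
    - {"translation": [0, 0, 0], "turn": 0, "fingers": 100}

```text
clock: 0.75
position: [0.5661, -0.0605, 0.4165]
eef_rot: [179.9, 0.2, 89.7]
wrist_force: [-0.2, 0.1, -0.2]
width: 1.003
```

```bash
python3 - <<'E'
from plant import sensors, eyes, bot, silhouettes
import cv2,pickle
cal=eyes.get_calibration("wrist")
d={}
for n in ["wrist","side","scene"]:
    im=eyes.get_image(n);d[n]=im;cv2.imwrite(f"pics/{n}1.png",im[:,:,::-1])
pickle.dump((cal,d),open('v1.pkl','wb'))
a=d['side'][:,:,::-1][200:300,240:350];cv2.imwrite("pics/side1z.png",cv2.resize(a,None,fx=6,fy=6,interpolation=cv2.INTER_CUBIC))
a=d['scene'][:,:,::-1][150:240,240:370];cv2.imwrite("pics/scene1z.png",cv2.resize(a,None,fx=6,fy=6,interpolation=cv2.INTER_CUBIC))
print(cal)
E
```

```text
{'K': array([[406.54107491,   0.        , 327.83018793],
       [  0.        , 406.54107491, 240.18943637],
       [  0.        ,   0.        ,   1.        ]]), 'rvec': array([-2.83337108e+00,  7.06064524e-03, -1.06456608e-03]), 'tvec': array([-0.56768691, -0.13101772,  0.4908747 ])}
```

View pics/wrist1.png

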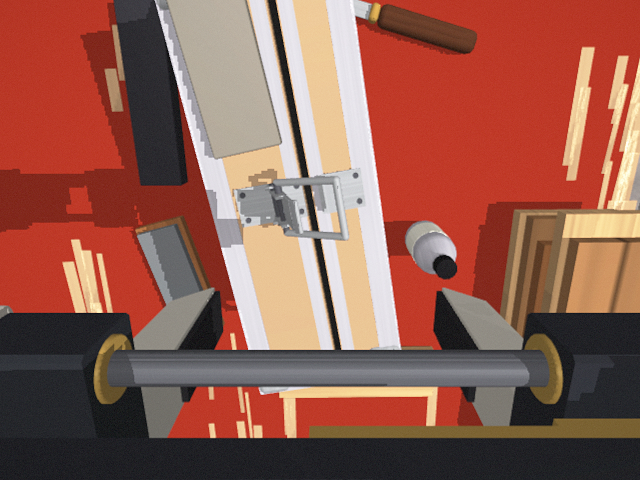

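View pics/side1z.png

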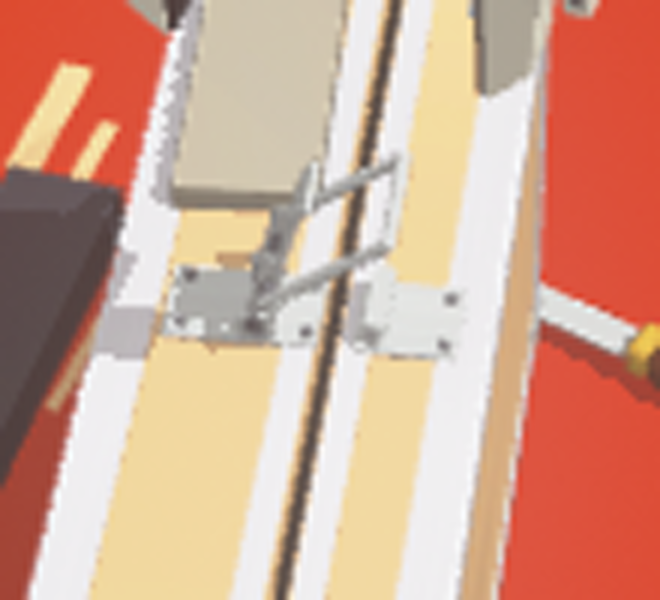

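View pics/scene1z.png

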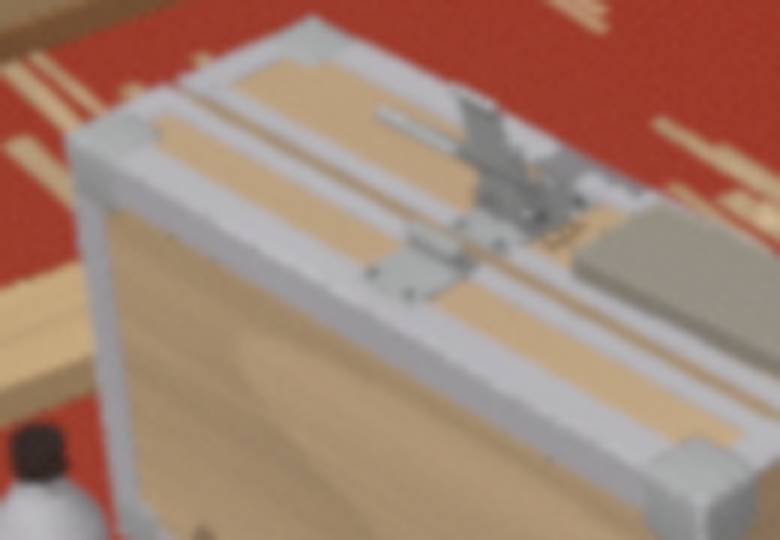

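```bash
python3 - <<'E'
import cv2
a=cv2.imread("pics/wrist1.png")[140:260,220:380];cv2.imwrite("pics/wrist1z.png",cv2.resize(a,None,fx=5,fy=5,interpolation=cv2.INTER_CUBIC))
from h import *;import pickle
cal,_=pickle.load(open('v1.pkl','rb'));cam=(cal['K'],cal['rvec'],cal['tvec'])
for p in [(215,158),(281,143)]: # slip stone corners z=.212
    w=onplane(cam,p,.212);P=np.array([.5515,-.0418]);a=.1715
    d=w[:2]-P;print(w, d[0]*np.cos(a)+d[1]*np.sin(a), -d[0]*np.sin(a)+d[1]*np.cos(a))
E
```

```text
[ 0.48626828 -0.01058157  0.212     ] -0.05894700575408056 0.041892927512103384
[ 5.34092144e-01 -3.04730454e-04  2.12000000e-01] -0.010070875475310718 0.04385736311960143
```

View pics/wrist1z.png

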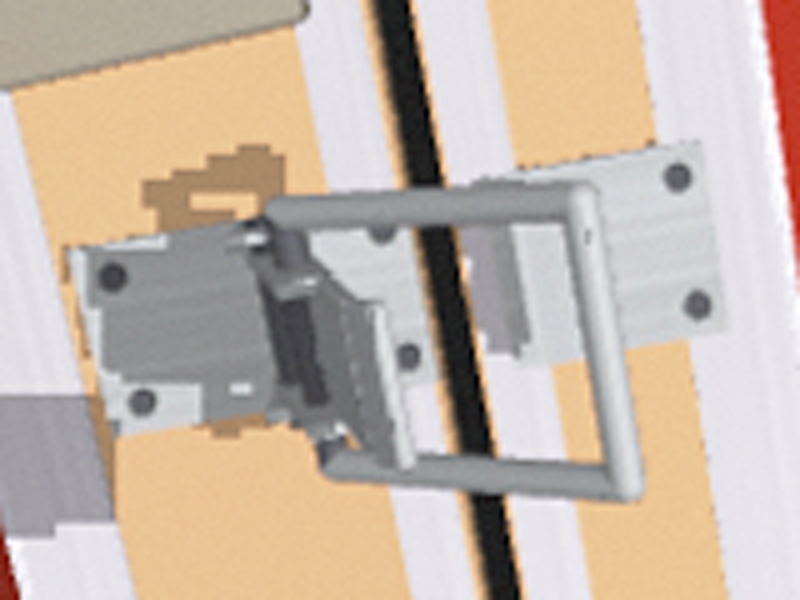

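```bash
cat >> h.py <<'E'
def lidpt(P,a=.031):
    x,y,z=P;c,s=np.cos(a),np.sin(a);return (c*x+s*z,y,c*z-s*x)
def hookpt(hx,P,a=.031): return lidpt((hx+P[0],P[1],.2+P[2]),a)
def tip(th,y=0,l=.055):
    return (-.020-l*np.cos(th)+.0045*np.sin(th),y,.210+l*np.sin(th)+.0045*np.cos(th))
def bar(th,ph,y=0,L=.053):
    return (-.020-.017*np.cos(th)+L*np.cos(ph),y,.210+.017*np.sin(th)-L*np.sin(ph))
E
cat > fit1.py <<'E'
from h import *;import pickle
cal,_=pickle.load(open('v1.pkl','rb'));W=(cal['K'],cal['rvec'],cal['tvec'])
w=lambda u,v:(220+u/5,140+v/5)
s=lambda u,v:(240+u/6,200+v/6)
S=lambda u,v:(190+u/2.6,170+v/2.6)
C=lambda u,v:(220+u/3.3,130+v/3.3)
def model(p):
    x,y,a,hx,th,ph=p[:6];o=[]
    add=lambda cam,px,P,wt=1:o.append((proj(cam,c2w((x,y,a),P)+ (p[6:9] if cam is W else p[9:12] if cam=='side' else 0))[0]-px)*wt)
    for px,P in [((133,395),(-.072,-.17,.2)),((316,410),lidpt((.05,-.17,.2))),((215,53),(-.072,.17,.2)),((165,530),(-.072,-.17,0)),((316,548),(.05,-.17,0))]: add('side',S(*px),P)
    for px,P in [((447,335),lidpt((.05,.17,.2))),((588,258),(-.072,.17,.2))]: add('scene',C(*px),P)
    for px,P in [((583,195),bar(th,ph,.0185)),((625,488),bar(th,ph,-.0185)),((383,305),tip(th,.011)),((410,463),tip(th,-.011)),
      ((700,142),hookpt(hx,(.0255,.015,.002))),((727,325),hookpt(hx,(.0255,-.015,.002))),((513,215),hookpt(hx,(.0025,.013,.012))),((525,357),hookpt(hx,(.0025,-.013,.012)))]: add(W,w(*px),P)
    for px,P in [((395,160),bar(th,ph,.0185)),((388,248),bar(th,ph,-.0185)),((462,290),hookpt(hx,(.0255,.015,.002))),((452,358),hookpt(hx,(.0255,-.015,.002)))]: add('side',s(*px),P)
    return o
f=lambda p:np.r_[np.concatenate(model(p)),p[6:]/.0015]
r=least_squares(f,[.5515,-.042,.17,.013,1.4,-.2]+[0]*6,loss='soft_l1')
np.set_printoptions(suppress=True,precision=4)
print(r.x);print(np.array(model(r.x)).round(1).tolist())
J=r.jac;print(np.sqrt(np.diag(np.linalg.inv(J.T@J)))[:6])
x=r.x
for n,P in [('bar',bar(x[4],x[5])),('tip',tip(x[4])),('hook',hookpt(x[3],(0,0,0)))]: print(n,P,c2w(x[:3],P))
E
python3 fit1.py
```

```text
[ 0.5506 -0.0419  0.1709  0.0113  1.848  -0.6806 -0.0007  0.0002 -0.
  0.0005  0.0004 -0.0004]
[[-0.7, 0.0], [0.0, 1.2], [0.5, 0.0], [-0.6, 1.0], [0.0, -0.1], [1.5, 2.4], [-0.5, -0.6], [-0.6, 1.0], [0.7, -0.8], [-0.8, -1.0], [0.7, 1.0], [-2.3, -0.5], [-1.8, 1.3], [5.9, -5.0], [9.5, 0.7], [1.5, -0.7], [0.0, -0.8], [-0.2, -0.3], [-0.4, -0.0]]
[0.0014 0.0012 0.0059 0.0016 0.0281 0.0282]
bar (np.float64(0.025845409582043264), 0, np.float64(0.25969986852970556)) [[ 0.5761 -0.0375  0.2597]]
tip (np.float64(-0.0006193575472400554), 0, np.float64(0.26166856586086246)) [[ 0.55   -0.042   0.2617]]
hook (np.float64(0.017481546291413116), 0, np.float64(0.19955403689571327)) [[ 0.5678 -0.039   0.1996]]
```

>>> carry_out:
  steps:
    - {"translation": [0.6, -0.7, 1.9], "turn": 0.1394, "fingers": 100}
    - {"translation": [0.6, -0.7, 1.9], "turn": 0.1394, "fingers": 100}
    - {"translation": [0.55, -0.7, 1.8], "turn": 0.1394, "fingers": 100}
    - {"translation": [0, 0, 0], "turn": 0.1394, "fingers": 100}
    - {"translation": [0, 0, 0], "turn": 0.1394, "fingers": 100}
    - {"translation": [0, 0, 0], "turn": 0.1394, "fingers": 100}
    - {"translation": [0, 0, 0], "turn": 0.1394, "fingers": 100}
    - {"translation": [0, 0, 0], "turn": 0.1394, "fingers": 100}
    - {"translation": [0, 0, 0], "turn": 0.1394, "fingers": 100}
    - {"translation": [0, 0, 0], "turn": 0.1394, "fingers": 100}
    - {"translation": [0, 0, 0], "turn": 0, "fingers": 80}
    - {"translation": [0, 0, 0], "turn": 0, "fingers": 80}

```text
clock: 2.1
position: [0.5484, -0.0352, 0.3588]
eef_rot: [-179.9, 0.1, 10.5]
wrist_force: [0.2, -0.2, -0.6]
width: 0.876
```

```bash
cat > snap.py <<'E'
import sys,cv2,pickle
from plant import sensors, eyes
k=sys.argv[1];names=sys.argv[2].split(',')
s=sensors.observe();print(s['clock'],s['position'].round(4),s['eef_rot'].round(2),s['wrist_force'].round(2),round(s['width'],4))
cal=eyes.get_calibration("wrist");d={}
for n in names:
    im=eyes.get_image(n);d[n]=im;cv2.imwrite(f"pics/{n}{k}.png",im[:,:,::-1])
    if n=='side': cv2.imwrite(f"pics/side{k}z.png",cv2.resize(im[:,:,::-1][200:300,240:350],None,fx=6,fy=6,interpolation=cv2.INTER_CUBIC))
    if n=='scene': cv2.imwrite(f"pics/scene{k}z.png",cv2.resize(im[:,:,::-1][150:240,240:370],None,fx=6,fy=6,interpolation=cv2.INTER_CUBIC))
pickle.dump((cal,s,d),open(f'v{k}.pkl','wb'))
E
python3 snap.py 2 wrist,side
```

```text
2.1 [ 0.5484 -0.0352  0.3588] [-1.7995e+02  7.0000e-02  1.0460e+01] [ 0.18 -0.19 -0.59] 0.8759
```

View pics/wrist2.png

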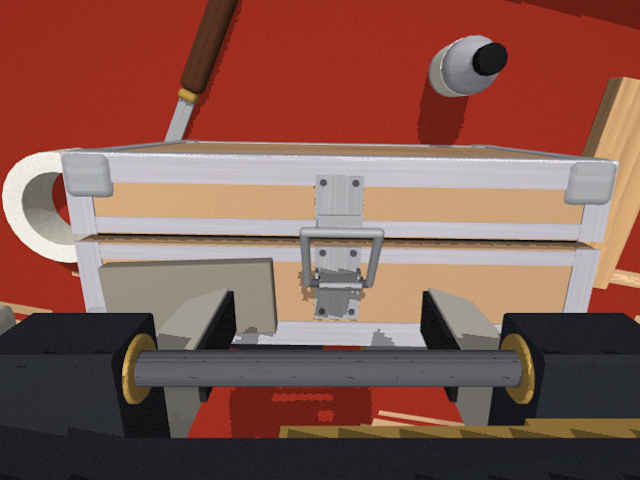

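View pics/side2z.png

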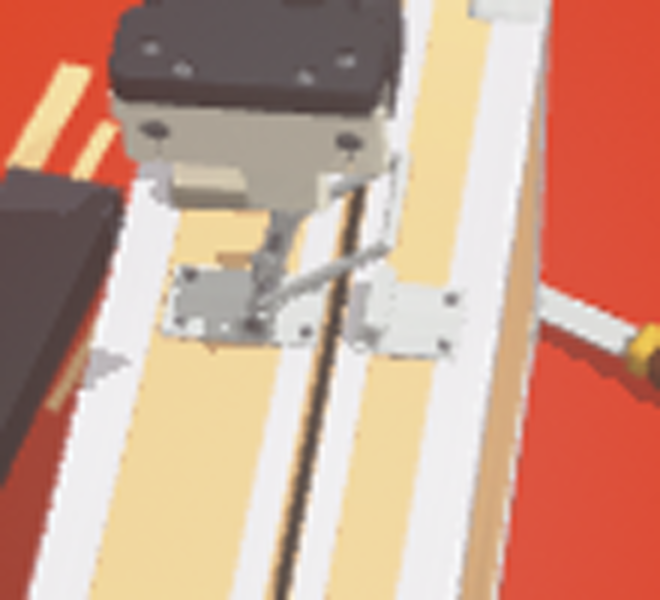

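```bash
python3 - <<'E'
import cv2
a=cv2.imread("pics/wrist2.png")[165:325,290:390];cv2.imwrite("pics/wrist2z.png",cv2.resize(a,None,fx=5,fy=5,interpolation=cv2.INTER_CUBIC)[:800])
cv2.imwrite("pics/wrist2z.png",cv2.resize(cv2.imread("pics/wrist2.png")[165:285,285:395],None,fx=5,fy=5,interpolation=cv2.INTER_CUBIC))
E
```

```text
(no output)
```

View pics/wrist2z.png

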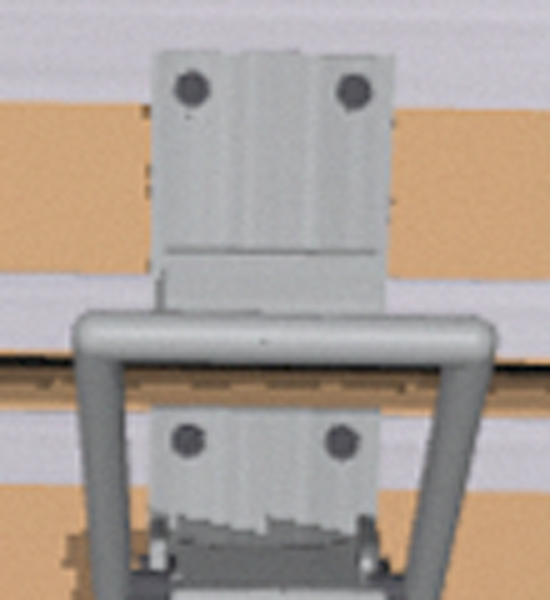

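```bash
python3 - <<'E'
s=open('fit1.py').read()
s=s.replace(",((513,215),hookpt(hx,(.0025,.013,.012))),((525,357),hookpt(hx,(.0025,-.013,.012)))]","]")
s=s.replace("w=lambda","cal,_,_2=pickle.load(open('v2.pkl','rb'));W2=(cal['K'],cal['rvec'],cal['tvec'])\nv=lambda a,b:(285+a/5,165+b/5)\nw=lambda",1)
s=s.replace("    return o","""    for px,P in [((98,337),bar(th,ph,.0185)),((473,340),bar(th,ph,-.0185)),((153,53),hookpt(hx,(.0255,.015,.002))),((396,55),hookpt(hx,(.0255,-.015,.002))),((167,249),hookpt(hx,(.0025,.013,.012))),((378,252),hookpt(hx,(.0025,-.013,.012)))]: add(W2,v(*px),P)
    return o""").replace("if cam is W else","if cam is W else p[12:15] if cam is W2 else").replace("[0]*6,","[0]*9,")
open('fit2.py','w').write(s)
E
python3 fit2.py
```

```text
[ 0.5507 -0.0419  0.171   0.0123  1.8348 -0.6956 -0.0002  0.0003 -0.0003
  0.0003  0.0003 -0.0005 -0.0003 -0.     -0.0005]
[[-0.8, 0.0], [-0.0, 1.2], [0.4, 0.1], [-0.6, 1.0], [-0.0, -0.1], [1.4, 2.4], [-0.5, -0.6], [-0.7, 1.1], [0.7, -0.6], [-0.8, -1.1], [0.7, 0.9], [-0.1, -1.0], [0.4, 0.8], [1.0, -0.9], [-0.4, -1.1], [0.2, -0.3], [0.0, 0.1], [-0.1, -0.3], [0.4, 0.0], [-0.2, -0.4], [-0.1, -0.2], [-0.3, 0.5], [0.3, 0.4]]
[0.0013 0.001  0.0053 0.0013 0.026  0.0219]
bar (np.float64(0.025121749883404428), 0, np.float64(0.2603763280610934)) [[ 0.5755 -0.0376  0.2604]]
tip (np.float64(-0.001305559085870927), 0, np.float64(0.26192078465227714)) [[ 0.5494 -0.0421  0.2619]]
hook (np.float64(0.018521772596175382), 0, np.float64(0.19952177954649936)) [[ 0.569  -0.0387  0.1995]]
```

>>> carry_out:
  steps:
    - {"translation": [1.3, 0.35, 0], "turn": 0.0115, "fingers": 70}
    - {"translation": [1.3, 0.35, 0], "turn": 0, "fingers": 70}
    - {"translation": [0, 0, 1], "turn": 0, "fingers": 70}
    - {"translation": [0, 0, 1.0], "turn": 0, "fingers": 70}
    - {"translation": [0, 0, 0], "turn": 0, "fingers": 70}
    - {"translation": [0, 0, 0], "turn": 0, "fingers": 70}

```text
clock: 2.8
position: [0.5743, -0.0389, 0.3388]
eef_rot: [-180.0, 0.1, 9.5]
wrist_force: [0.4, -0.1, -0.7]
width: 0.702
```

```bash
python3 snap.py 3 wrist,scene; python3 -c "
import cv2
cv2.imwrite('pics/wrist3z.png',cv2.resize(cv2.imread('pics/wrist3.png')[200:440,230:460],None,fx=2.5,fy=2.5,interpolation=cv2.INTER_CUBIC))"
```

```text
2.8 [ 0.5743 -0.0389  0.3388] [-1.7998e+02  1.0000e-01  9.5000e+00] [ 0.37 -0.13 -0.69] 0.7021
```

View pics/wrist3.png

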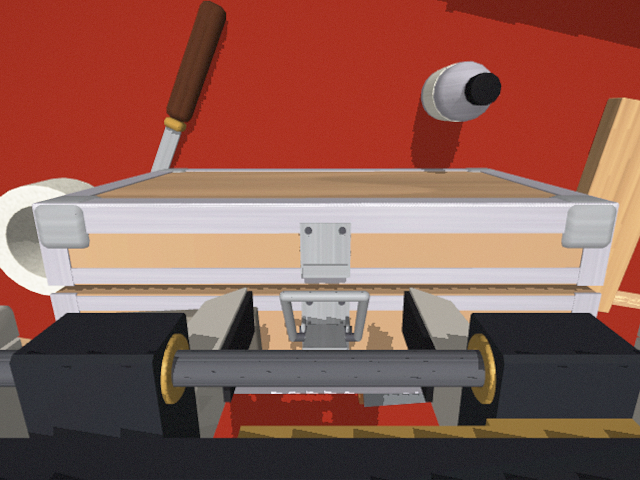

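View pics/scene3z.png

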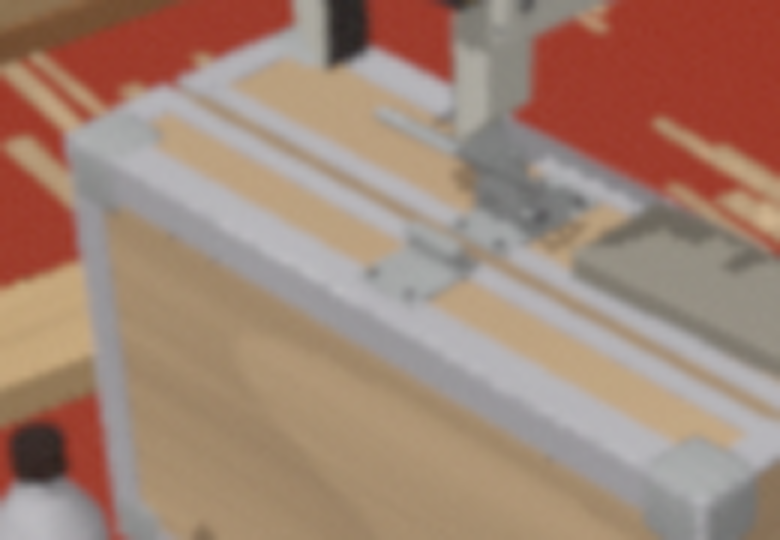

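>>> carry_out:
  steps:
    - {"translation": [0.1, 0, 0.8], "turn": 0, "fingers": 60}
    - {"translation": [0, 0, 0.8], "turn": 0, "fingers": 60}
    - {"translation": [0, 0, 0], "turn": 0, "fingers": 52}
    - {"translation": [0, 0, 0], "turn": 0, "fingers": 40}
    - {"translation": [0, 0, 0], "turn": 0, "fingers": 40}
    - {"translation": [0, 0, 0], "turn": 0, "fingers": 40}
    - {"translation": [0, 0, 0], "turn": 0, "fingers": 40}
  squeeze: 12

```text
clock: 3.6
position: [0.5757, -0.0377, 0.3233]
eef_rot: [-179.9, 0.1, 9.5]
wrist_force: [-2.3, 3.9, -1.0]
width: 0.441
```

```bash
python3 snap.py 4 wrist,side,scene
```

```text
3.6 [ 0.5757 -0.0377  0.3233] [-1.7992e+02  6.0000e-02  9.5300e+00] [-2.29  3.86 -1.  ] 0.441
```

View pics/wrist4.png

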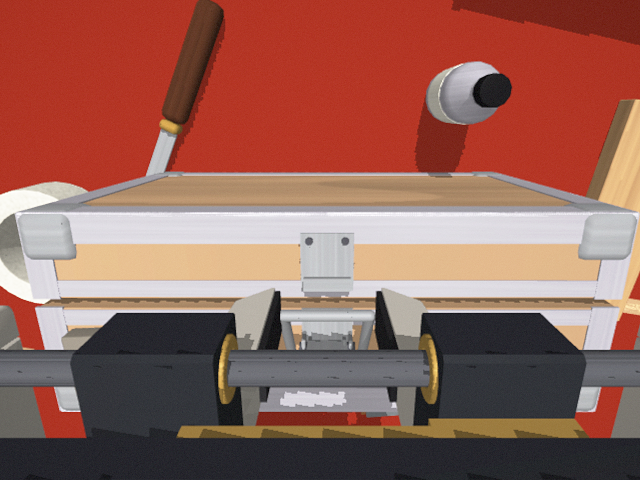

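View pics/scene4z.png

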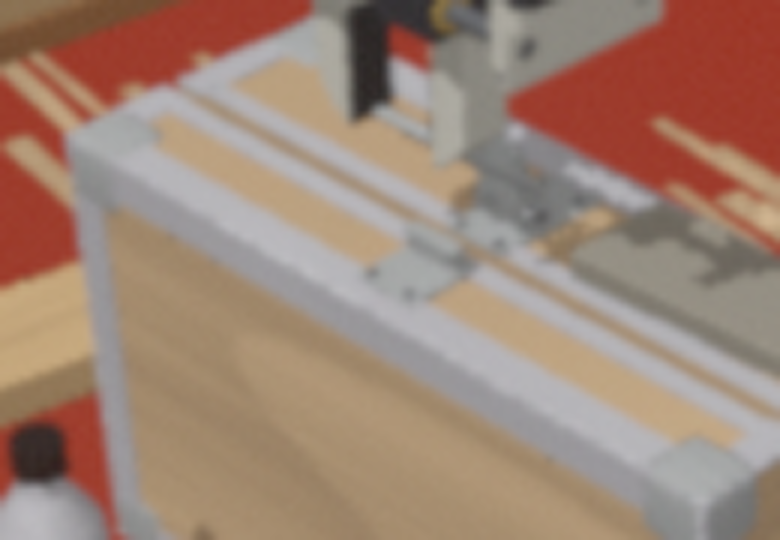

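View pics/side4z.png

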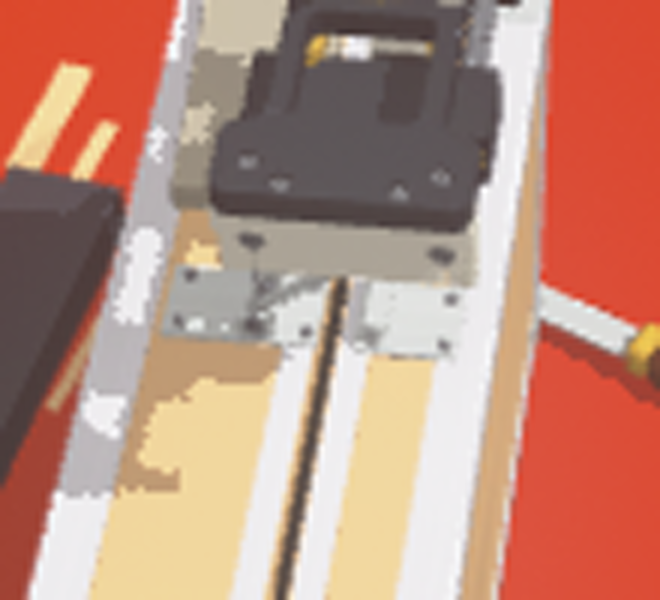

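>>> carry_out:
  steps:
    - {"translation": [0.1, -0.05, 0.2], "turn": 0, "fingers": 40}
    - {"translation": [0.1, 0, 0.3], "turn": 0, "fingers": 40}
    - {"translation": [0, 0, 0.4], "turn": 0, "fingers": 40}
    - {"translation": [0, 0, 0.4], "turn": 0, "fingers": 40}
    - {"translation": [0, 0, 0.4], "turn": 0, "fingers": 40}
    - {"translation": [0, 0, 0.4], "turn": 0, "fingers": 40}
    - {"translation": [0, 0, 0.4], "turn": 0, "fingers": 40}
    - {"translation": [0, 0, 0.4], "turn": 0, "fingers": 40}
    - {"translation": [0, 0, 0.4], "turn": 0, "fingers": 40}
    - {"translation": [0, 0, 0.4], "turn": 0, "fingers": 40}
    - {"translation": [0, 0, 0], "turn": 0, "fingers": 40}
    - {"translation": [0, 0, 0], "turn": 0, "fingers": 40}

```text
clock: 4.95
position: [0.5794, -0.0369, 0.2871]
eef_rot: [-180.0, -0.2, 9.5]
wrist_force: [0.2, 5.6, 0.8]
width: 0.446
```

```bash
python3 snap.py 5 wrist,side,scene; python3 -c "
import cv2
cv2.imwrite('pics/wrist5z.png',cv2.resize(cv2.imread('pics/wrist5.png')[250:440,220:440],None,fx=3,fy=3,interpolation=cv2.INTER_CUBIC))"
```

```text
4.95 [ 0.5794 -0.0369  0.2871] [-179.95   -0.19    9.51] [0.21 5.55 0.8 ] 0.4463
```

View pics/wrist5z.png

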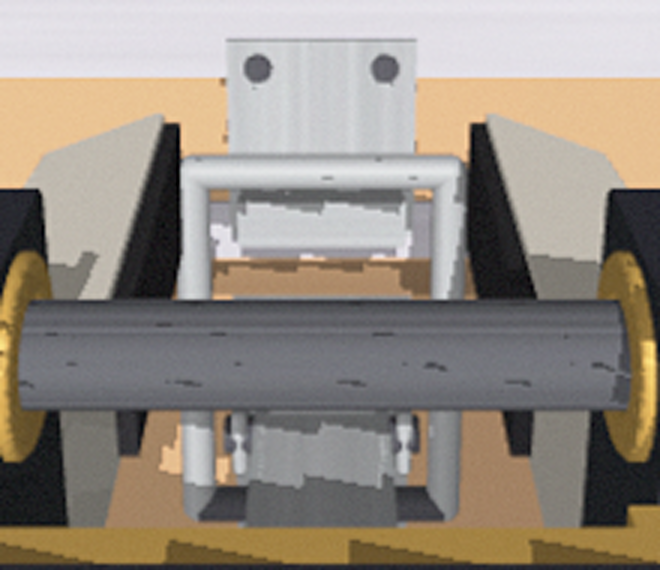

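View pics/scene5z.png

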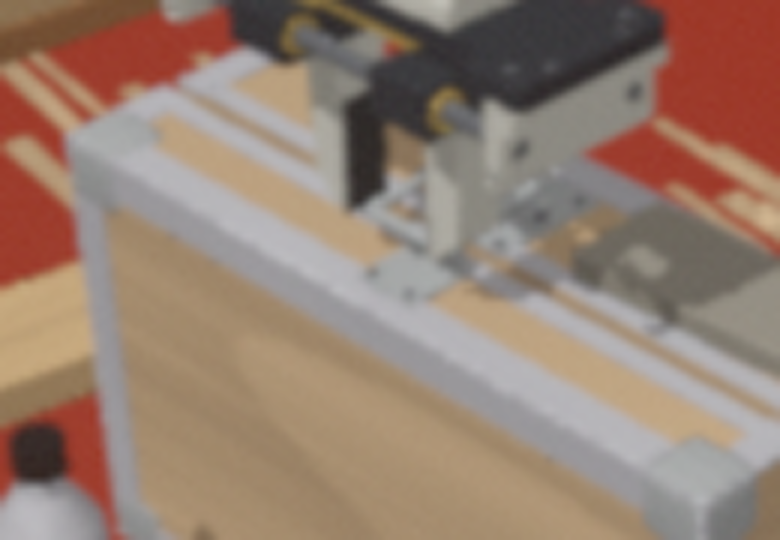

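View pics/side5z.png

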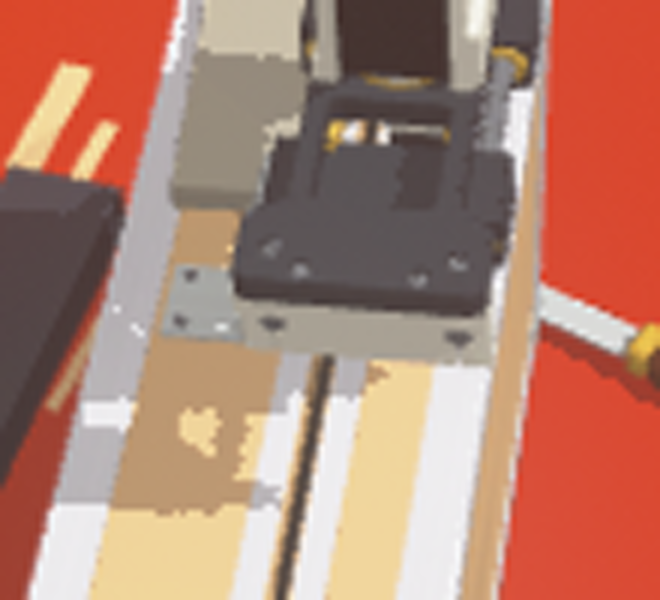

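```bash
cat > barpos.py <<'E'
import sys,pickle
from h import *
POSE=(.5507,-.0419,.171)
def w2c(w): d=np.array(w[:2])-POSE[:2];c,s=np.cos(POSE[2]),np.sin(POSE[2]);return np.array([c*d[0]+s*d[1],-s*d[0]+c*d[1],w[2]])
if __name__=='__main__':
    k=sys.argv[1];px=eval(sys.argv[2])
    cal,s,_=pickle.load(open(f'v{k}.pkl','rb'));W=(cal['K'],cal['rvec'],cal['tvec'])
    print('tcp',w2c(s['position']).round(4))
    for z in [.200,.204,.208,.212,.216,.22,.224,.228,.232]:
        print(z,[w2c(onplane(W,p,z)).round(4)[:2].tolist() for p in px])
    print('hook lip px',[proj(W,c2w(POSE,hookpt(.0123,(.0025,y,.012)))).round(1).tolist() for y in(.013,-.013)],'plate end',[proj(W,c2w(POSE,hookpt(.0123,(.0255,y,.002)))).round(1).tolist() for y in(.015,-.015)])
E
python3 barpos.py 5 "[(220+184/3,250+171/3),(220+465/3,250+171/3)]"
```

```text
tcp [2.910e-02 1.000e-04 2.871e-01]
0.2 [[0.0211, 0.0225], [0.021, -0.0232]]
0.204 [[0.0231, 0.022], [0.023, -0.0227]]
0.208 [[0.0251, 0.0215], [0.025, -0.0222]]
0.212 [[0.0272, 0.0209], [0.027, -0.0217]]
0.216 [[0.0292, 0.0204], [0.029, -0.0212]]
0.22 [[0.0312, 0.0199], [0.031, -0.0207]]
0.224 [[0.0332, 0.0194], [0.033, -0.0202]]
0.228 [[0.0352, 0.0189], [0.035, -0.0197]]
0.232 [[0.0372, 0.0184], [0.037, -0.0192]]
hook lip px [[[299.2, 317.8]], [[355.7, 317.6]]] plate end [[[295.3, 263.4]], [[359.3, 263.2]]]
```

>>> carry_out:
  steps:
    - {"translation": [0, 0, 0], "turn": 0, "fingers": 55}
    - {"translation": [0, 0, 0], "turn": 0, "fingers": 60}
    - {"translation": [0, 0, 0], "turn": 0, "fingers": 60}

```text
clock: 5.4
position: [0.5783, -0.0395, 0.2866]
eef_rot: [179.9, -0.0, 9.4]
wrist_force: [0.4, -0.6, -0.3]
width: 0.592
```

```bash
python3 snap.py 6 wrist,side,scene; python3 -c "
import cv2
cv2.imwrite('pics/wrist6z.png',cv2.resize(cv2.imread('pics/wrist6.png')[250:440,220:440],None,fx=3,fy=3,interpolation=cv2.INTER_CUBIC))
cv2.imwrite('pics/scene6z.png',cv2.resize(cv2.imread('pics/scene6.png')[160:210,280:350],None,fx=11,fy=11,interpolation=cv2.INTER_CUBIC))"
```

```text
5.4 [ 0.5783 -0.0395  0.2866] [ 1.7991e+02 -2.0000e-02  9.3900e+00] [ 0.42 -0.59 -0.31] 0.5915
```

View pics/wrist6z.png

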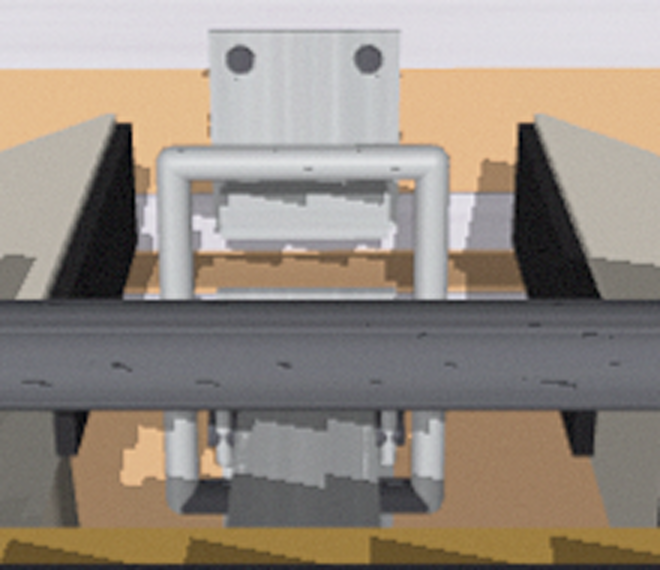

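View pics/scene6z.png

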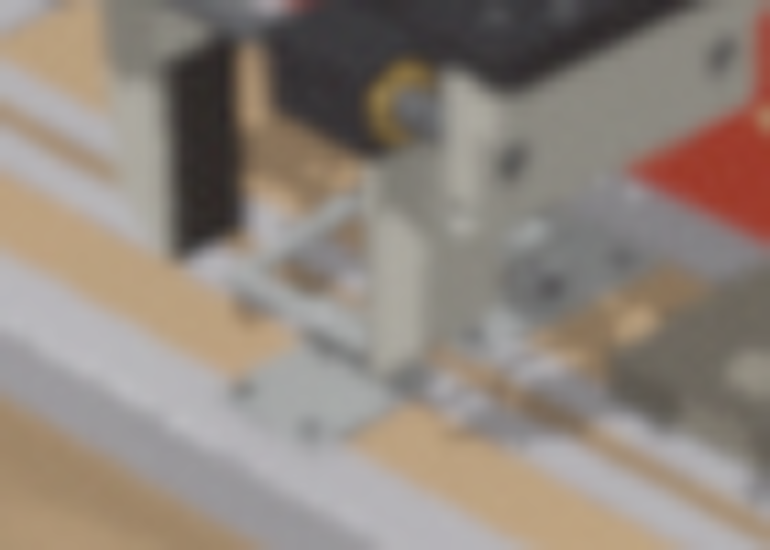

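```bash
python3 barpos.py 6 "[(220+160/3,250+162/3),(220+447/3,250+162/3)]"; python3 - <<'E'
from h import *
from barpos import *
# scene: bar ends visible: left end corner ~ (240,270), zoom 11 off (280,160)
for z in (.206,.210,.214,.218,.222,.226):
    print(z,w2c(onplane('scene',(280+243/11,160+268/11),z)).round(4), w2c(onplane('scene',(280+350/11,160+338/11),z)).round(4))
E
```

```text
tcp [ 0.0276 -0.0024  0.2866]
0.2 [[0.0213, 0.0236], [0.021, -0.0228]]
0.204 [[0.0233, 0.023], [0.023, -0.0223]]
0.208 [[0.0253, 0.0224], [0.025, -0.0219]]
0.212 [[0.0273, 0.0218], [0.0269, -0.0214]]
0.216 [[0.0292, 0.0212], [0.0289, -0.021]]
0.22 [[0.0312, 0.0206], [0.0309, -0.0206]]
0.224 [[0.0332, 0.02], [0.0329, -0.0201]]
0.228 [[0.0352, 0.0194], [0.0349, -0.0197]]
0.232 [[0.0372, 0.0188], [0.0369, -0.0192]]
hook lip px [[[293.4, 315.0]], [[350.1, 314.6]]] plate end [[[289.3, 260.4]], [[353.7, 260.0]]]
0.206 [ 0.0138 -0.0368  0.206 ] [ 0.0168 -0.0019  0.206 ]
0.21 [ 0.0181 -0.0319  0.21  ] [0.0211 0.0027 0.21  ]
0.214 [ 0.0224 -0.0271  0.214 ] [0.0253 0.0073 0.214 ]
0.218 [ 0.0267 -0.0222  0.218 ] [0.0296 0.012  0.218 ]
0.222 [ 0.031  -0.0174  0.222 ] [0.0339 0.0166 0.222 ]
0.226 [ 0.0353 -0.0125  0.226 ] [0.0382 0.0212 0.226 ]
```

>>> carry_out:
  steps:
    - {"translation": [0.1, -0.27, 0.3], "turn": 0, "fingers": 60}
    - {"translation": [0, 0, 0.4], "turn": 0, "fingers": 60}
    - {"translation": [0, 0, 0], "turn": 0, "fingers": 50}
    - {"translation": [0, 0, 0], "turn": 0, "fingers": 40}
    - {"translation": [0, 0, 0], "turn": 0, "fingers": 40}
    - {"translation": [0, 0, 0], "turn": 0, "fingers": 40}
    - {"translation": [0, 0, 0], "turn": 0, "fingers": 40}

```text
clock: 6.25
position: [0.5787, -0.036, 0.2797]
eef_rot: [180.0, -0.0, 9.4]
wrist_force: [-0.1, -4.0, -1.1]
width: 0.45
```

```bash
python3 snap.py 7 wrist,scene; python3 -c "
import cv2
cv2.imwrite('pics/wrist7z.png',cv2.resize(cv2.imread('pics/wrist7.png')[250:440,220:440],None,fx=3,fy=3,interpolation=cv2.INTER_CUBIC))
cv2.imwrite('pics/scene7z.png',cv2.resize(cv2.imread('pics/scene7.png')[160:210,280:350],None,fx=11,fy=11,interpolation=cv2.INTER_CUBIC))"
```

```text
6.25 [ 0.5787 -0.036   0.2797] [ 1.7995e+02 -2.0000e-02  9.4300e+00] [-0.11 -3.97 -1.13] 0.4496
```

View pics/wrist7z.png

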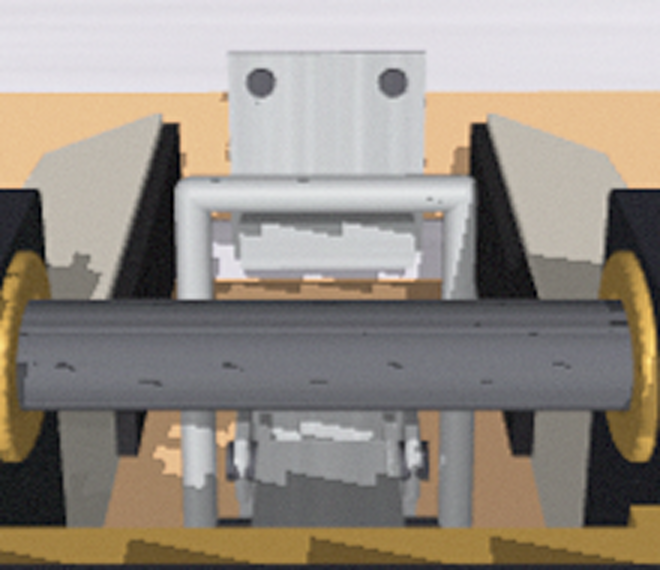

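View pics/scene7z.png

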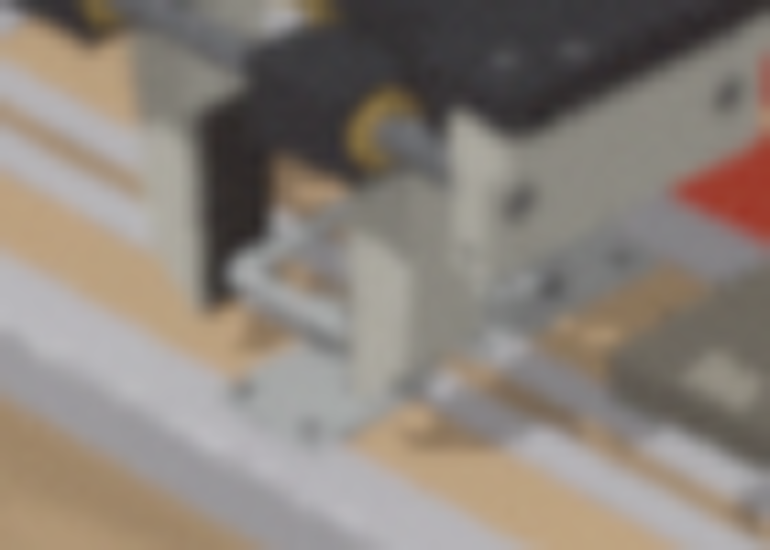

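>>> carry_out:
  steps:
    - {"translation": [0, 0.1, 0.2], "turn": 0, "fingers": 40}
    - {"translation": [0, 0, 0.2], "turn": 0, "fingers": 40}
    - {"translation": [0, 0, 0.2], "turn": 0, "fingers": 40}
    - {"translation": [0, 0, 0.2], "turn": 0, "fingers": 40}
    - {"translation": [0, 0, 0.2], "turn": 0, "fingers": 40}
    - {"translation": [0, 0, 0], "turn": 0, "fingers": 40}
    - {"translation": [0, 0, 0], "turn": 0, "fingers": 40}

```text
clock: 7.05
position: [0.5788, -0.0362, 0.2694]
eef_rot: [-180.0, 0.0, 9.5]
wrist_force: [0.7, -2.6, 1.2]
width: 0.446
```

```bash
python3 snap.py 8 wrist,scene,side; python3 -c "
import cv2
cv2.imwrite('pics/wrist8z.png',cv2.resize(cv2.imread('pics/wrist8.png')[250:440,220:440],None,fx=3,fy=3,interpolation=cv2.INTER_CUBIC))
cv2.imwrite('pics/scene8z.png',cv2.resize(cv2.imread('pics/scene8.png')[160:210,280:350],None,fx=11,fy=11,interpolation=cv2.INTER_CUBIC))"
```

```text
7.05 [ 0.5788 -0.0362  0.2694] [-180.      0.      9.48] [ 0.69 -2.59  1.23] 0.4456
```

View pics/wrist8z.png

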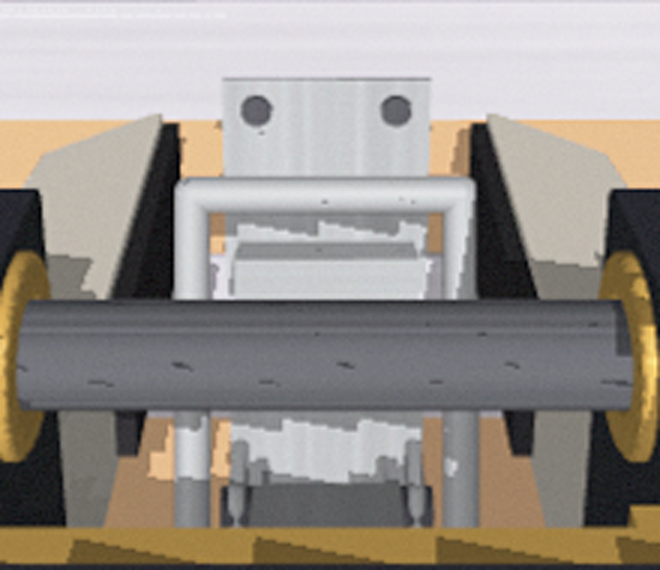

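View pics/scene8z.png

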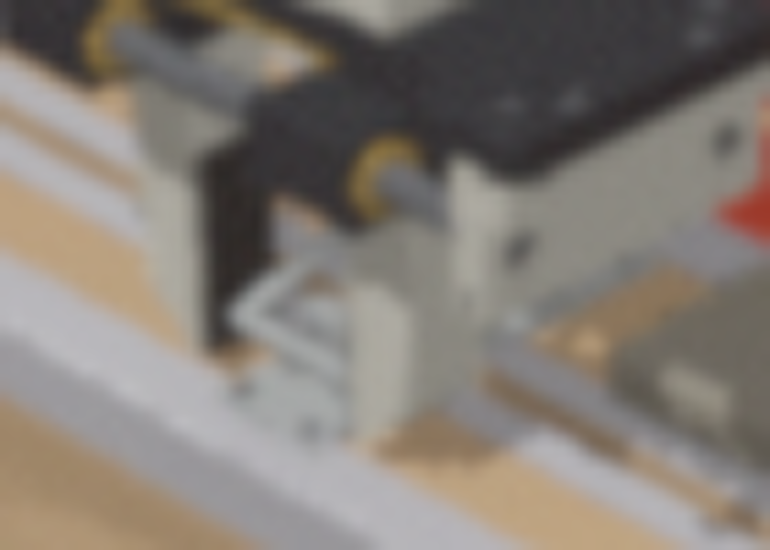

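```bash
for k in 7 8; do python3 barpos.py $k "[(220+176/3,250+193/3),(220+475/3,250+193/3)]"; done; python3 - <<'E'
from h import *
from barpos import *
for z in (.202,.206,.210,.214):
    print(z,w2c(onplane('scene',(280+236/11,160+315/11),z)).round(4))
E
```

```text
tcp [0.0286 0.0011 0.2797]
0.2 [[0.0204, 0.0238], [0.0201, -0.023]]
0.204 [[0.0225, 0.0233], [0.0222, -0.0225]]
0.208 [[0.0246, 0.0227], [0.0243, -0.0219]]
0.212 [[0.0267, 0.0222], [0.0265, -0.0214]]
0.216 [[0.0288, 0.0216], [0.0286, -0.0209]]
0.22 [[0.0309, 0.0211], [0.0307, -0.0203]]
0.224 [[0.033, 0.0205], [0.0328, -0.0198]]
0.228 [[0.0352, 0.02], [0.0349, -0.0192]]
0.232 [[0.0373, 0.0194], [0.037, -0.0187]]
hook lip px [[[300.0, 324.5]], [[358.8, 324.2]]] plate end [[[295.8, 267.8]], [[362.4, 267.5]]]
tcp [0.0287 0.0009 0.2694]
0.2 [[0.0258, 0.0223], [0.0256, -0.0218]]
0.204 [[0.0279, 0.0217], [0.0277, -0.0212]]
0.208 [[0.03, 0.0212], [0.0298, -0.0207]]
0.212 [[0.0321, 0.0206], [0.0319, -0.0201]]
0.216 [[0.0343, 0.0201], [0.0341, -0.0196]]
0.22 [[0.0364, 0.0195], [0.0362, -0.0191]]
0.224 [[0.0385, 0.019], [0.0383, -0.0185]]
0.228 [[0.0406, 0.0184], [0.0404, -0.018]]
0.232 [[0.0427, 0.0179], [0.0425, -0.0174]]
hook lip px [[[298.1, 336.8]], [[360.3, 336.5]]] plate end [[[293.8, 276.7]], [[364.1, 276.4]]]
0.202 [ 0.0228 -0.0294  0.202 ]
0.206 [ 0.027  -0.0246  0.206 ]
0.21 [ 0.0312 -0.0198  0.21  ]
0.214 [ 0.0354 -0.0151  0.214 ]
```

>>> carry_out:
  steps:
    - {"translation": [0, 0, 0.1], "turn": 0, "fingers": 40}
    - {"translation": [0, 0, 0.1], "turn": 0, "fingers": 40}
    - {"translation": [0, 0, 0.1], "turn": 0, "fingers": 40}
    - {"translation": [0, 0, 0], "turn": 0, "fingers": 40}

```text
clock: 7.6
position: [0.5787, -0.0362, 0.2664]
eef_rot: [-180.0, 0.0, 9.5]
wrist_force: [0.1, -2.3, 1.0]
width: 0.446
```

>>> carry_out:
  steps:
    - {"translation": [-0.15, 0, 0], "turn": 0, "fingers": 40}
    - {"translation": [-0.15, 0, 0], "turn": 0, "fingers": 40}
    - {"translation": [-0.15, 0, 0], "turn": 0, "fingers": 40}
    - {"translation": [0, 0, 0], "turn": 0, "fingers": 40}

```text
clock: 8.0
position: [0.5744, -0.0369, 0.2668]
eef_rot: [180.0, -0.0, 9.5]
wrist_force: [3.6, -2.7, 0.5]
width: 0.445
```

```bash
python3 snap.py 9 wrist,scene; python3 -c "
import cv2
cv2.imwrite('pics/wrist9z.png',cv2.resize(cv2.imread('pics/wrist9.png')[250:440,220:440],None,fx=3,fy=3,interpolation=cv2.INTER_CUBIC))
cv2.imwrite('pics/scene9z.png',cv2.resize(cv2.imread('pics/scene9.png')[160:210,280:350],None,fx=11,fy=11,interpolation=cv2.INTER_CUBIC))"; python3 barpos.py 9 "[(300,320)]"|tail -1
```

```text
8.0 [ 0.5744 -0.0369  0.2668] [ 1.7999e+02 -3.0000e-02  9.4700e+00] [ 3.61 -2.68  0.49] 0.445
hook lip px [[[297.4, 330.5]], [[361.0, 330.3]]] plate end [[[293.0, 269.2]], [[364.9, 268.9]]]
```

View pics/wrist9z.png

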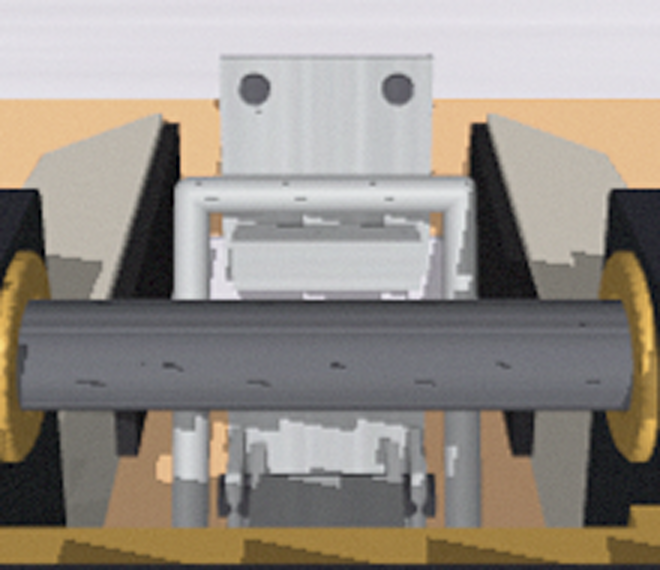

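View pics/scene9z.png

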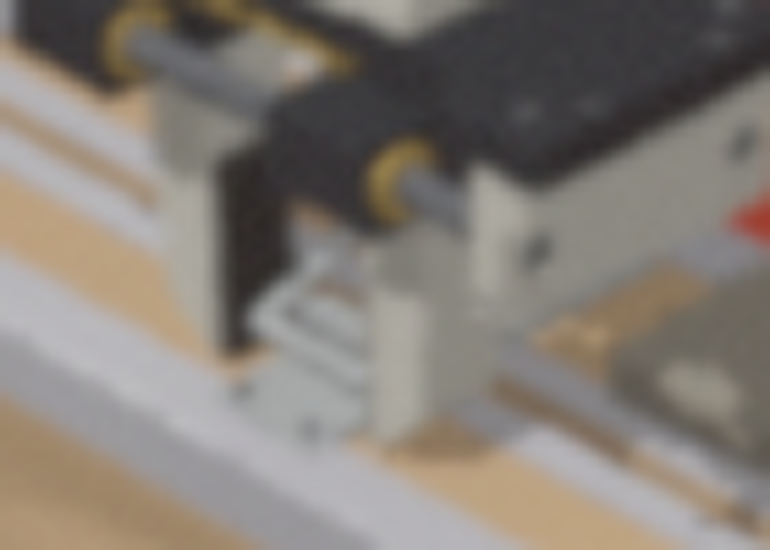

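>>> carry_out:
  steps:
    - {"translation": [0, 0, 0.1], "turn": 0, "fingers": 40}
    - {"translation": [0, 0, 0], "turn": 0, "fingers": 40}

```text
clock: 8.3
position: [0.5739, -0.037, 0.2654]
eef_rot: [-180.0, 0.1, 9.5]
wrist_force: [1.0, -3.3, 0.9]
width: 0.452
```

>>> carry_out:
  steps:
    - {"translation": [-0.1, 0, 0], "turn": 0, "fingers": 40}
    - {"translation": [-0.1, 0, 0], "turn": 0, "fingers": 40}
    - {"translation": [0, 0, 0], "turn": 0, "fingers": 40}

```text
clock: 8.6
position: [0.5723, -0.0373, 0.2655]
eef_rot: [-180.0, -0.0, 9.5]
wrist_force: [3.1, -2.6, 0.5]
width: 0.45
```

>>> carry_out:
  steps:
    - {"translation": [-0.1, 0, 0], "turn": 0, "fingers": 40}
    - {"translation": [-0.1, 0, 0], "turn": 0, "fingers": 40}
    - {"translation": [0, 0, 0], "turn": 0, "fingers": 40}

```text
clock: 8.9
position: [0.5705, -0.0376, 0.2656]
eef_rot: [180.0, -0.0, 9.5]
wrist_force: [4.3, -2.6, -0.5]
width: 0.445
```

```bash
python3 snap.py 10 wrist,scene; python3 -c "
import cv2
cv2.imwrite('pics/wrist10z.png',cv2.resize(cv2.imread('pics/wrist10.png')[250:440,220:440],None,fx=3,fy=3,interpolation=cv2.INTER_CUBIC))
cv2.imwrite('pics/scene10z.png',cv2.resize(cv2.imread('pics/scene10.png')[160:210,280:350],None,fx=11,fy=11,interpolation=cv2.INTER_CUBIC))"; python3 barpos.py 10 "[(279,315)]"
```

```text
8.9 [ 0.5705 -0.0376  0.2656] [ 1.80e+02 -4.00e-02  9.47e+00] [ 4.32 -2.64 -0.45] 0.4446
tcp [0.0203 0.0009 0.2656]
0.2 [[0.0192, 0.0217]]
0.204 [[0.0213, 0.0211]]
0.208 [[0.0234, 0.0206]]
0.212 [[0.0255, 0.02]]
0.216 [[0.0276, 0.0195]]
0.22 [[0.0297, 0.0189]]
0.224 [[0.0319, 0.0184]]
0.228 [[0.034, 0.0179]]
0.232 [[0.0361, 0.0173]]
hook lip px [[[297.0, 323.5]], [[361.5, 323.2]]] plate end [[[292.5, 261.5]], [[365.4, 261.2]]]
```

View pics/wrist10z.png

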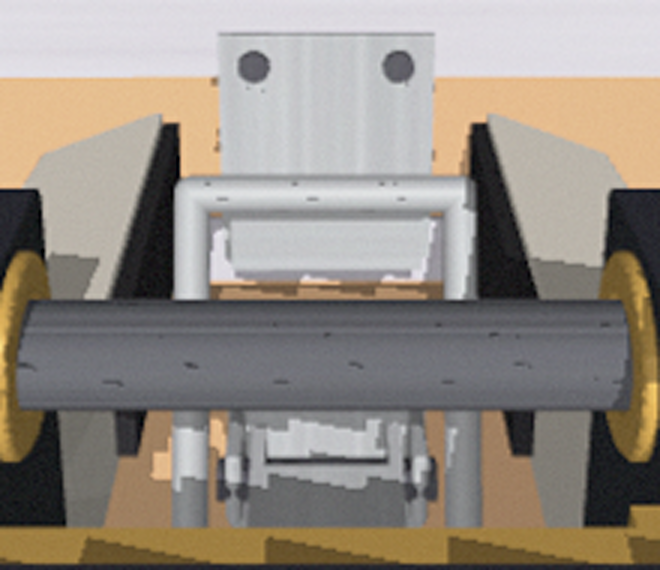

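>>> carry_out:
  steps:
    - {"translation": [-0.05, 0, 0], "turn": 0, "fingers": 40}
    - {"translation": [-0.05, 0, 0], "turn": 0, "fingers": 40}
    - {"translation": [0, 0, 0], "turn": 0, "fingers": 40}

```text
clock: 9.3
position: [0.5703, -0.0376, 0.2657]
eef_rot: [180.0, -0.1, 9.5]
wrist_force: [6.4, -1.8, -2.8]
width: 0.448
```

>>> carry_out:
  steps:
    - {"translation": [0, 0, 0], "turn": 0, "fingers": 40}
    - {"translation": [0.05, 0, 0], "turn": 0, "fingers": 40}
    - {"translation": [0, 0, 0], "turn": 0, "fingers": 55}
    - {"translation": [0, 0, 0], "turn": 0, "fingers": 65}
    - {"translation": [0, 0, 0], "turn": 0, "fingers": 65}
    - {"translation": [0, 0, -2], "turn": 0, "fingers": 65}
    - {"translation": [0, 0, -4], "turn": 0, "fingers": 65}
    - {"translation": [0, 0, -4], "turn": 0, "fingers": 65}
    - {"translation": [0, 0, 0], "turn": 0, "fingers": 65}
    - {"translation": [0, 0, 0], "turn": 0, "fingers": 65}

```text
clock: 10.3
position: [0.5697, -0.0374, 0.3661]
eef_rot: [180.0, -0.0, 9.5]
wrist_force: [0.0, -0.6, -0.9]
width: 0.648
```

```bash
python3 snap.py 11 wrist,scene,side; python3 -c "
import cv2
cv2.imwrite('pics/wrist11z.png',cv2.resize(cv2.imread('pics/wrist11.png')[220:360,250:410],None,fx=4,fy=4,interpolation=cv2.INTER_CUBIC))"
```

```text
10.3 [ 0.5697 -0.0374  0.3661] [ 1.7999e+02 -4.0000e-02  9.4800e+00] [ 0.03 -0.61 -0.95] 0.6478
```

View pics/wrist11.png

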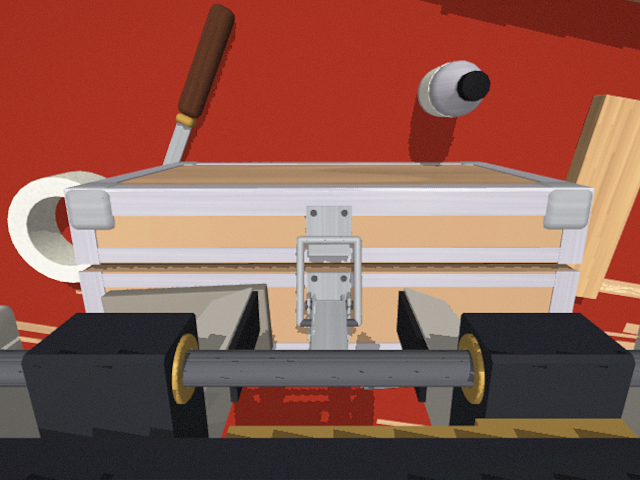

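View pics/wrist11z.png

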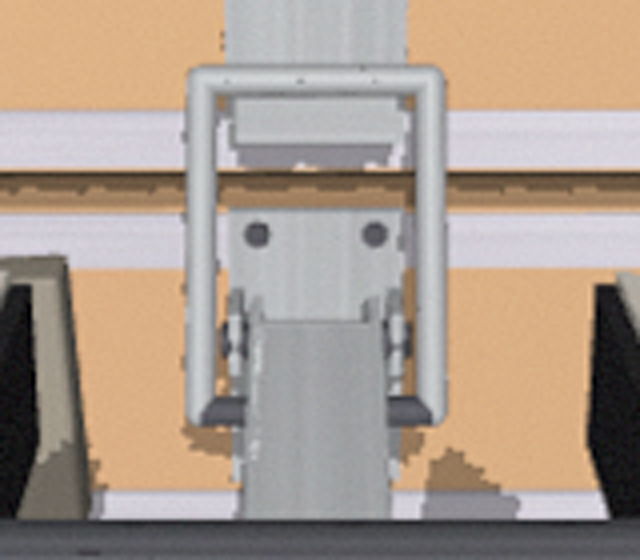

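View pics/scene11z.png

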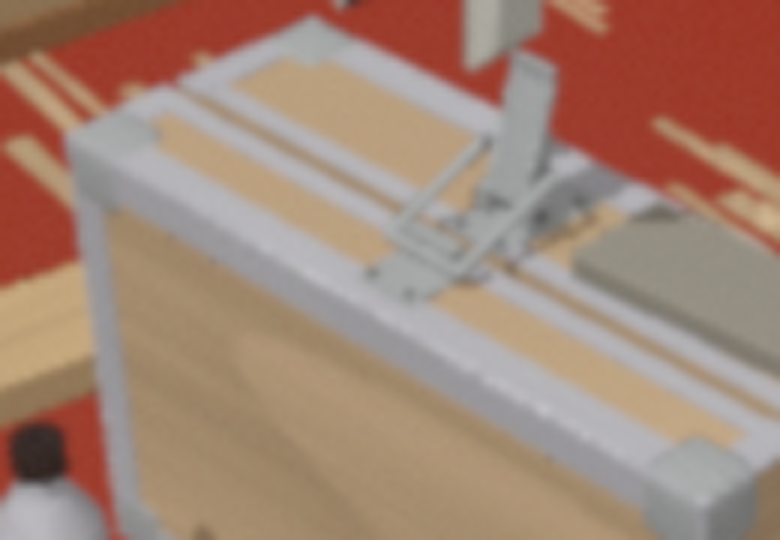

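View pics/side11z.png

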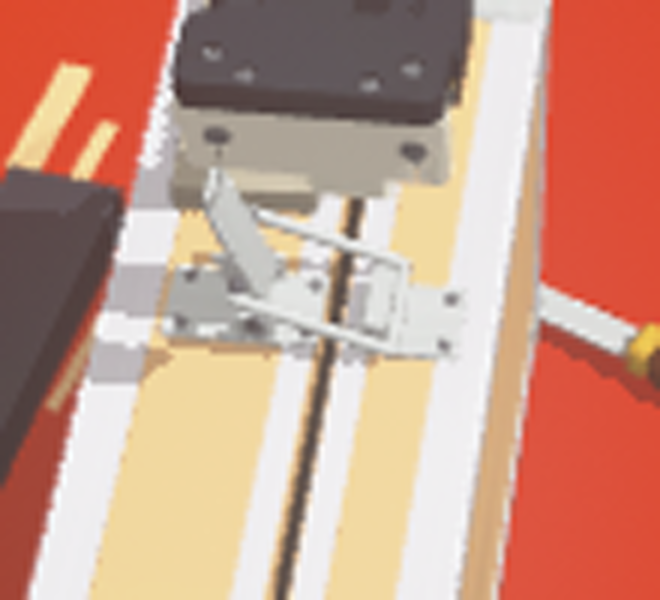

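```bash
cat > fit3.py <<'E'
from h import *;from barpos import *
cal,_,_2=pickle.load(open('v11.pkl','rb'));W=(cal['K'],cal['rvec'],cal['tvec'])
v=lambda a,b:(250+a/4,220+b/4)
s=lambda u,v:(240+u/6,200+v/6)
C=lambda u,v:(240+u/6,150+v/6)
def model(p):
    th,ph=p[:2];o=[]
    add=lambda cam,px,P,sl:o.append(proj(cam,c2w(POSE,P)+p[sl])[0]-px)
    for px,P in [((200,80),bar(th,ph,.0185)),((430,80),bar(th,ph,-.0185)),((236,97),hookpt(.0123,(.0025,.013,.012))),((404,97),hookpt(.0123,(.0025,-.013,.012)))]: add(W,v(*px),P,slice(2,5))
    for px,P in [((403,265),bar(th,ph,.0185)),((398,350),bar(th,ph,-.0185)),((218,180),tip(th))]: add('side',s(*px),P,slice(5,8))
    for px,P in [((398,228),bar(th,ph,-.0185)),((460,270),bar(th,ph,.0185)),((517,62),tip(th,-.011)),((550,72),tip(th,.011))]: add('scene',C(*px),P,slice(8,11))
    return o
f=lambda p:np.r_[np.concatenate(model(p)),p[2:]/.0015]
r=least_squares(f,[1.25,.4]+[0]*9,loss='soft_l1');x=r.x
print(x.round(4));print(np.array(model(x)).round(1).tolist())
b=np.array(bar(*x[:2]));h=np.array(hookpt(.0123,(0,0,0)));print('bar',b,'rel hook',b-h,'tip',tip(x[0]))
E
python3 fit3.py
```

```text
[ 1.2207e+00  3.6330e-01 -3.0000e-04 -1.0000e-04  2.0000e-04  1.7000e-03
  1.0000e-04 -3.0000e-04 -7.0000e-04  5.0000e-04 -3.0000e-04]
[[0.6, -0.6], [0.4, -0.8], [-0.1, 0.7], [-1.3, 0.5], [0.7, -0.2], [-1.0, 0.1], [-1.3, -0.2], [-1.5, 0.8], [-0.3, 0.2], [-0.5, -1.9], [1.1, -0.1]]
bar [0.02370888 0.         0.20713311] rel hook [0.00521578 0.         0.00761044] tip (np.float64(-0.03463880866195805), 0, np.float64(0.2632067221407087))
```

>>> carry_out:
  steps:
    - {"translation": [0.3, 0.08, 3], "turn": 0, "fingers": 65}
    - {"translation": [0, 0, 3], "turn": 0, "fingers": 62}
    - {"translation": [0, 0, 2.6], "turn": 0, "fingers": 60}
    - {"translation": [0, 0, 1], "turn": 0, "fingers": 60}
    - {"translation": [0, 0, 0], "turn": 0, "fingers": 50}
    - {"translation": [0, 0, 0], "turn": 0, "fingers": 40}
    - {"translation": [0, 0, 0], "turn": 0, "fingers": 40}
    - {"translation": [0, 0, 0], "turn": 0, "fingers": 40}
    - {"translation": [0, 0, 0], "turn": 0, "fingers": 40}

```text
clock: 11.35
position: [0.5731, -0.0375, 0.2698]
eef_rot: [-180.0, -0.0, 9.5]
wrist_force: [-0.3, 1.4, -1.2]
width: 0.448
```

>>> carry_out:
  steps:
    - {"translation": [0.15, 0, 0], "turn": 0, "fingers": 40}
    - {"translation": [0.15, 0, 0], "turn": 0, "fingers": 40}
    - {"translation": [0, 0, 0.15], "turn": 0, "fingers": 40}
    - {"translation": [0, 0, 0.15], "turn": 0, "fingers": 40}
    - {"translation": [0, 0, 0], "turn": 0, "fingers": 40}
    - {"translation": [0, 0, 0], "turn": 0, "fingers": 40}

```text
clock: 11.95
position: [0.576, -0.0372, 0.2667]
eef_rot: [-180.0, -0.0, 9.5]
wrist_force: [-2.7, 1.8, 2.0]
width: 0.446
```

```bash
python3 snap.py 12 wrist,scene; python3 -c "
import cv2
cv2.imwrite('pics/wrist12z.png',cv2.resize(cv2.imread('pics/wrist12.png')[250:440,220:440],None,fx=3,fy=3,interpolation=cv2.INTER_CUBIC))
cv2.imwrite('pics/scene12z.png',cv2.resize(cv2.imread('pics/scene12.png')[160:210,280:350],None,fx=11,fy=11,interpolation=cv2.INTER_CUBIC))"
```

```text
11.95 [ 0.576  -0.0372  0.2667] [-1.7998e+02 -1.0000e-02  9.4800e+00] [-2.66  1.81  2.01] 0.4455
```

View pics/wrist12z.png

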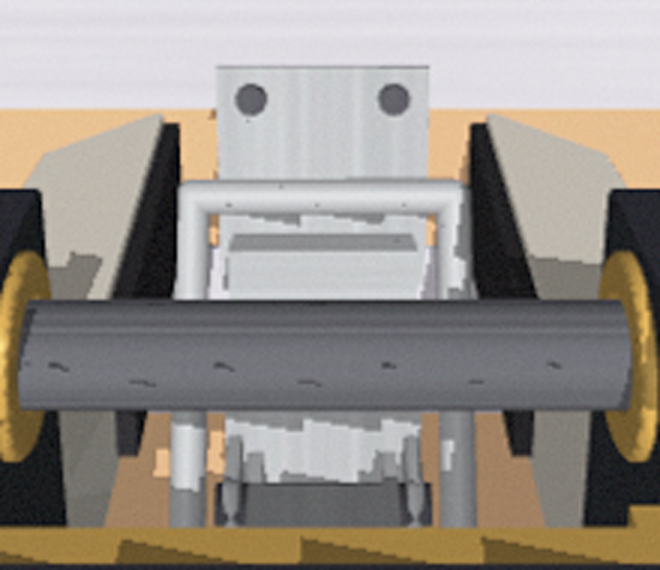

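View pics/scene12z.png

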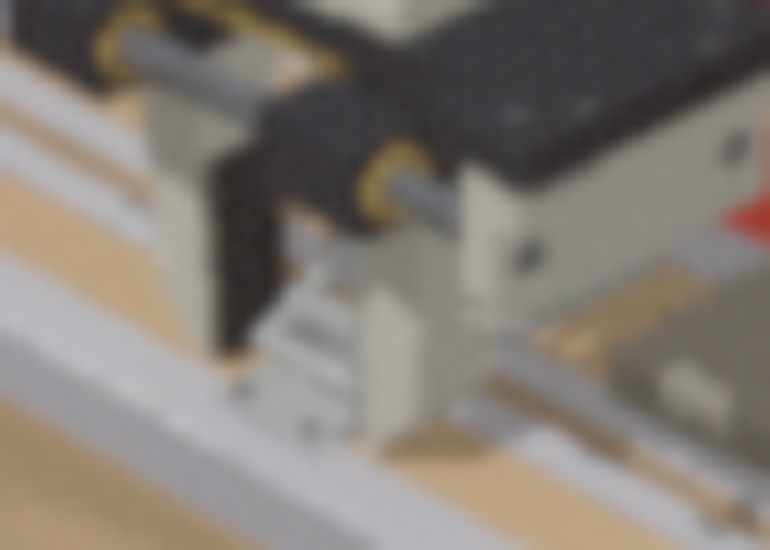

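>>> carry_out:
  steps:
    - {"translation": [-0.15, 0, 0], "turn": 0, "fingers": 40}
    - {"translation": [-0.15, 0, 0], "turn": 0, "fingers": 40}
    - {"translation": [-0.1, 0, 0], "turn": 0, "fingers": 40}
    - {"translation": [0, 0, 0], "turn": 0, "fingers": 40}

```text
clock: 12.45
position: [0.5724, -0.0378, 0.2668]
eef_rot: [-180.0, -0.1, 9.5]
wrist_force: [1.1, 4.2, -0.6]
width: 0.444
```

```bash
python3 barpos.py 12 "[(220+179/3,316),(220+469/3,316)]"
```

```text
tcp [0.0257 0.0003 0.2667]
0.2 [[0.0235, 0.021], [0.0233, -0.021]]
0.204 [[0.0256, 0.0205], [0.0255, -0.0205]]
0.208 [[0.0278, 0.0199], [0.0276, -0.02]]
0.212 [[0.0299, 0.0194], [0.0297, -0.0195]]
0.216 [[0.032, 0.0189], [0.0319, -0.0189]]
0.22 [[0.0342, 0.0183], [0.034, -0.0184]]
0.224 [[0.0363, 0.0178], [0.0361, -0.0179]]
0.228 [[0.0384, 0.0172], [0.0383, -0.0174]]
0.232 [[0.0405, 0.0167], [0.0404, -0.0169]]
hook lip px [[[296.3, 334.0]], [[359.7, 333.7]]] plate end [[[291.9, 272.7]], [[363.6, 272.4]]]
```

>>> carry_out:
  steps:
    - {"translation": [-0.07, 0, 0], "turn": 0, "fingers": 40}
    - {"translation": [-0.07, 0, 0], "turn": 0, "fingers": 40}
    - {"translation": [0, 0, 0], "turn": 0, "fingers": 40}

```text
clock: 12.75
position: [0.5711, -0.038, 0.2667]
eef_rot: [-180.0, -0.1, 9.5]
wrist_force: [3.4, 4.8, -0.5]
width: 0.445
```

>>> carry_out:
  steps:
    - {"translation": [-0.05, 0, 0], "turn": 0, "fingers": 40}
    - {"translation": [-0.05, 0, 0], "turn": 0, "fingers": 40}
    - {"translation": [0, 0, 0], "turn": 0, "fingers": 40}

```text
clock: 13.05
position: [0.5709, -0.038, 0.2669]
eef_rot: [-180.0, -0.2, 9.5]
wrist_force: [5.8, 4.5, -2.2]
width: 0.447
```

```bash
python3 snap.py 13 wrist; python3 -c "
import cv2
cv2.imwrite('pics/wrist13z.png',cv2.resize(cv2.imread('pics/wrist13.png')[250:440,220:440],None,fx=3,fy=3,interpolation=cv2.INTER_CUBIC))"
```

```text
13.05 [ 0.5709 -0.038   0.2669] [-179.99   -0.19    9.49] [ 5.76  4.46 -2.2 ] 0.4474
```

View pics/wrist13z.png

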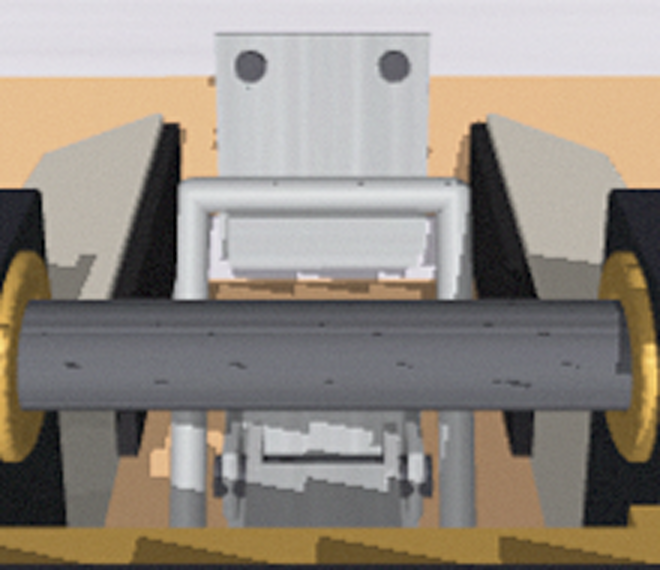

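```bash
python3 barpos.py 13 "[(220+179/3,250+196/3),(220+470/3,250+196/3)]"; python3 barpos.py 10 "[(220+176/3,250+194/3),(220+475/3,250+194/3)]"|sed -n 2,5p; python3 - <<'E'
from h import *
for r in (.0025,.0035,.005):
  for z in (.0045,.0065,.0075,.0085):
    h=hookpt(.0123,(r,0,z));d=np.array([h[0]+.02,h[2]-.21]);D=np.hypot(*d)
    for L in(.053,):
      a=np.arccos((.017**2+D**2-L**2)/(2*.017*D))+np.arctan2(d[1],d[0]);print(r,z,L,'theta',round(np.pi-a,3))
E
```

```text
tcp [0.0205 0.0004 0.2669]
0.2 [[0.0187, 0.021], [0.0186, -0.0212]]
0.204 [[0.0209, 0.0205], [0.0207, -0.0207]]
0.208 [[0.023, 0.0199], [0.0228, -0.0202]]
0.212 [[0.0251, 0.0194], [0.0249, -0.0196]]
0.216 [[0.0272, 0.0189], [0.027, -0.0191]]
0.22 [[0.0293, 0.0183], [0.0291, -0.0186]]
0.224 [[0.0314, 0.0178], [0.0312, -0.0181]]
0.228 [[0.0335, 0.0173], [0.0333, -0.0175]]
0.232 [[0.0356, 0.0167], [0.0354, -0.017]]
hook lip px [[[295.9, 322.8]], [[359.9, 322.6]]] plate end [[[291.5, 261.3]], [[363.8, 261.0]]]
0.2 [[0.0193, 0.0218], [0.0191, -0.0212]]
0.204 [[0.0214, 0.0213], [0.0212, -0.0207]]
0.208 [[0.0236, 0.0207], [0.0234, -0.0201]]
0.212 [[0.0257, 0.0202], [0.0255, -0.0196]]
0.0025 0.0045 0.053 theta 1.123
0.0025 0.0065 0.053 theta 1.059
0.0025 0.0075 0.053 theta 1.03
0.0025 0.0085 0.053 theta 1.003
0.0035 0.0045 0.053 theta 1.203
0.0035 0.0065 0.053 theta 1.142
0.0035 0.0075 0.053 theta 1.114
0.0035 0.0085 0.053 theta 1.088
0.005 0.0045 0.053 theta 1.314
0.005 0.0065 0.053 theta 1.256
0.005 0.0075 0.053 theta 1.229
0.005 0.0085 0.053 theta 1.204
```

>>> carry_out:
  steps:
    - {"translation": [0, 0, 0], "turn": 0, "fingers": 40}
    - {"translation": [0.05, 0, 0], "turn": 0, "fingers": 40}
    - {"translation": [0, 0, 0], "turn": 0, "fingers": 55}
    - {"translation": [0, 0, 0], "turn": 0, "fingers": 65}
    - {"translation": [0, 0, 0], "turn": 0, "fingers": 65}
    - {"translation": [0, 0, -2], "turn": 0, "fingers": 65}
    - {"translation": [0, 0, -4], "turn": 0, "fingers": 65}
    - {"translation": [0, 0, -4], "turn": 0, "fingers": 65}
    - {"translation": [0, 0, 0], "turn": 0, "fingers": 40}
    - {"translation": [0, 0, 0], "turn": 0, "fingers": 0}

```text
clock: 14.1
position: [0.5702, -0.0391, 0.3675]
eef_rot: [179.9, -0.1, 9.4]
wrist_force: [-0.5, -0.4, -0.6]
width: 0.524
```

```bash
python3 snap.py 14 wrist,scene,side; python3 -c "
import cv2
cv2.imwrite('pics/wrist14z.png',cv2.resize(cv2.imread('pics/wrist14.png')[220:360,250:410],None,fx=4,fy=4,interpolation=cv2.INTER_CUBIC))"
```

```text
14.1 [ 0.5702 -0.0391  0.3675] [ 1.7993e+02 -1.0000e-01  9.4300e+00] [-0.54 -0.41 -0.61] 0.5237
```

View pics/wrist14z.png

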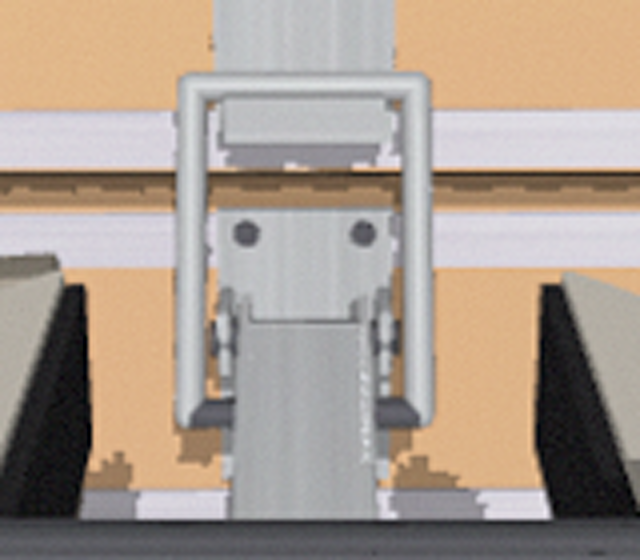

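View pics/scene14z.png

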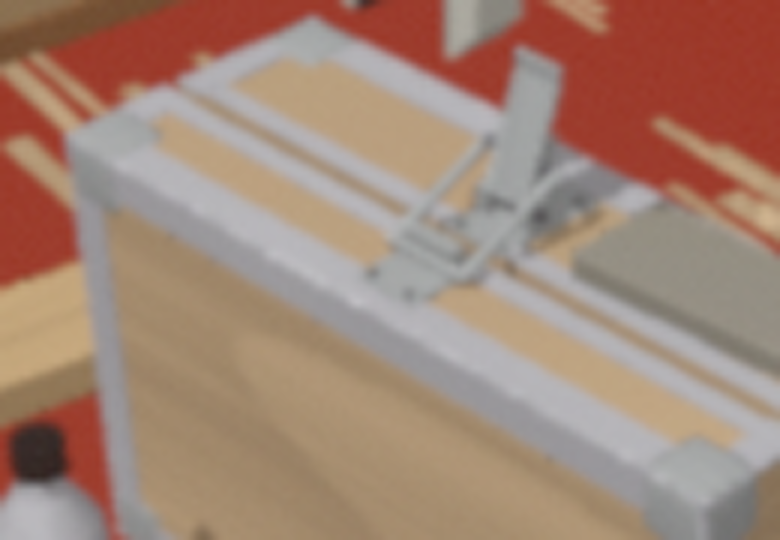

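View pics/side14z.png

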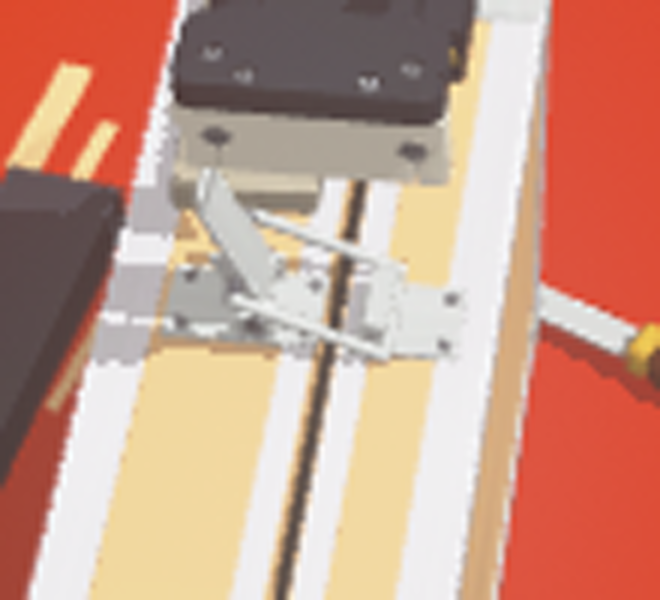

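```bash
sed -e 's/v11/v14/; s/(200,80)/(191,84)/; s/(430,80)/(418,84)/; s/(236,97)/(222,97)/; s/(404,97)/(391,97)/; s/(403,265)/(402,270)/; s/(398,350)/(389,354)/; s/(218,180)/(207,181)/; s/(398,228)/(401,236)/; s/(460,270)/(463,276)/; s/(517,62)/(519,54)/; s/(550,72)/(555,67)/' fit3.py > fit4.py; python3 fit4.py
```

```text
[ 1.1818e+00  4.3070e-01 -2.0000e-04 -1.0000e-04  4.0000e-04  1.7000e-03
  3.0000e-04 -2.0000e-04 -6.0000e-04  3.0000e-04  0.0000e+00]
[[0.5, -0.3], [-0.1, -0.7], [0.5, 0.5], [-1.2, 0.3], [-0.1, -0.0], [-0.4, 0.3], [-0.6, -0.4], [-1.4, 0.3], [-0.2, 0.0], [-0.3, -0.8], [0.8, 0.5]]
bar [0.02171296 0.         0.20360248] rel hook [0.00321987 0.         0.00407981] tip (np.float64(-0.036693506945128095), 0, np.float64(0.2625982587722537))
```

>>> carry_out:
  steps:
    - {"translation": [0, -0.05, 0], "turn": 0, "fingers": 0}
    - {"translation": [0, 0, 0], "turn": 0, "fingers": 0}
    - {"translation": [0, 0, 0], "turn": 0, "fingers": 0}
    - {"translation": [0, 0, 1.5], "turn": 0, "fingers": 0}
    - {"translation": [-1, 0, 1.5], "turn": 0, "fingers": 0}
    - {"translation": [-1, 0, 1.35], "turn": 0, "fingers": 0}
    - {"translation": [-1, 0, 0], "turn": 0, "fingers": 0}
    - {"translation": [-0.8, 0, 0], "turn": 0, "fingers": 0}
    - {"translation": [0, 0, 0], "turn": 0, "fingers": 0}
    - {"translation": [0, 0, 0], "turn": 0, "fingers": 0}

```text
clock: 15.25
position: [0.5331, -0.0442, 0.3242]
eef_rot: [180.0, -0.1, 9.5]
wrist_force: [0.9, -0.5, -0.6]
width: 0.005
```

```bash
python3 snap.py 15 scene,side; python3 - <<'E'
from barpos import *
import pickle
c,s,_=pickle.load(open('v15.pkl','rb'));print(w2c(s['position']).round(4))
# waypoints TCP case x,z for corner at l=50
for th in np.arange(1.2,-.01,-.1): 
    t=tip(th,l=.050);print(round(th,2),round((t[0]+.0095)*100,2),round((t[2]+.066)*100,2))
E
```

```text
15.25 [ 0.5331 -0.0442  0.3242] [ 1.7997e+02 -1.2000e-01  9.4600e+00] [ 0.86 -0.55 -0.64] 0.005
[-0.0177  0.0007  0.3242]
1.2 -2.44 32.42
1.1 -2.92 32.26
1.0 -3.37 32.05
0.9 -3.81 31.8
0.8 -4.21 31.5
0.7 -4.58 31.17
0.6 -4.92 30.79
0.5 -5.22 30.39
0.4 -5.48 29.96
0.3 -5.69 29.51
0.2 -5.86 29.03
0.1 -5.98 28.55
-0.0 -6.05 28.05
```

View pics/scene15z.png

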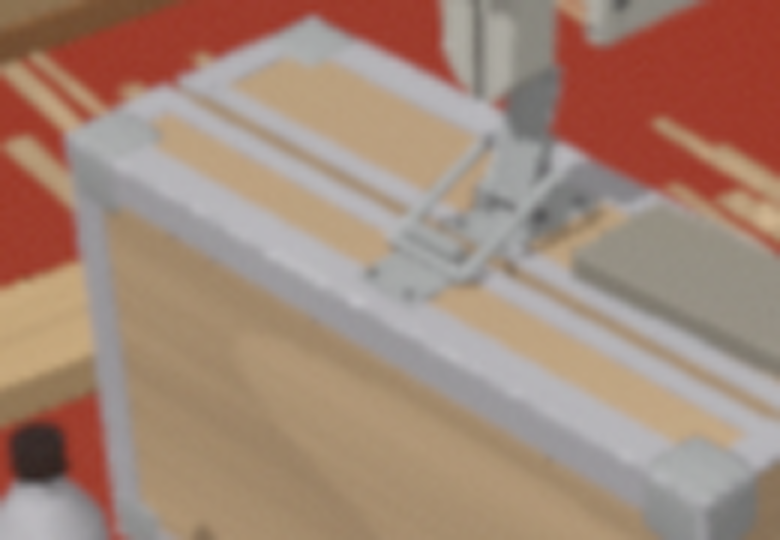

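View pics/side15z.png

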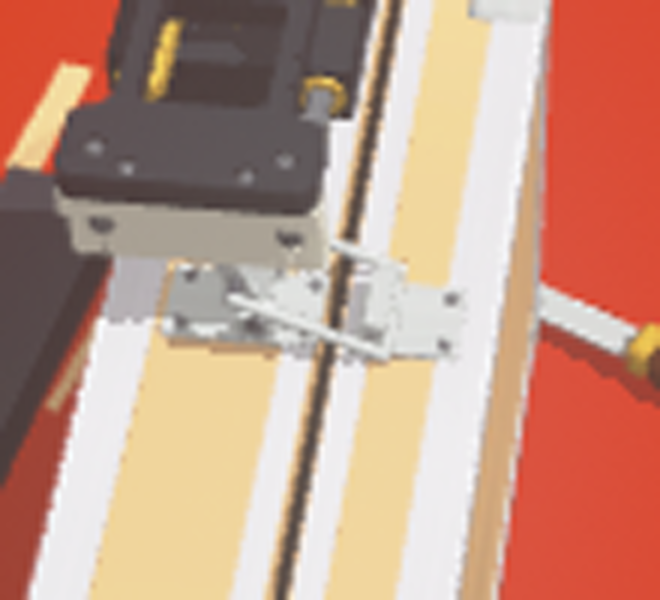

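>>> carry_out:
  steps:
    - {"translation": [-0.3, 0, 0], "turn": 0, "fingers": 0}
    - {"translation": [-0.35, 0, 0], "turn": 0, "fingers": 0}
    - {"translation": [-0.25, 0, 0.08], "turn": 0, "fingers": 0}
    - {"translation": [-0.25, 0, 0.08], "turn": 0, "fingers": 0}
    - {"translation": [-0.23, 0, 0.1], "turn": 0, "fingers": 0}
    - {"translation": [-0.22, 0, 0.1], "turn": 0, "fingers": 0}
    - {"translation": [0, 0, 0], "turn": 0, "fingers": 0}

```text
clock: 16.05
position: [0.5187, -0.0463, 0.3207]
eef_rot: [180.0, -0.3, 9.5]
wrist_force: [6.1, 1.7, 0.5]
width: 0.005
```

>>> carry_out:
  steps:
    - {"translation": [-0.22, 0, 0.12], "turn": 0, "fingers": 0}
    - {"translation": [-0.22, 0, 0.13], "turn": 0, "fingers": 0}
    - {"translation": [-0.2, 0, 0.15], "turn": 0, "fingers": 0}
    - {"translation": [-0.2, 0, 0.15], "turn": 0, "fingers": 0}
    - {"translation": [0, 0, 0], "turn": 0, "fingers": 0}

```text
clock: 16.55
position: [0.5111, -0.0476, 0.3162]
eef_rot: [179.9, -0.4, 9.5]
wrist_force: [4.3, 1.0, 5.0]
width: 0.004
```

```bash
python3 snap.py 16 scene,side
```

```text
16.55 [ 0.5111 -0.0476  0.3162] [179.94  -0.44   9.5 ] [4.35 1.   5.01] 0.0044
```

View pics/scene16z.png

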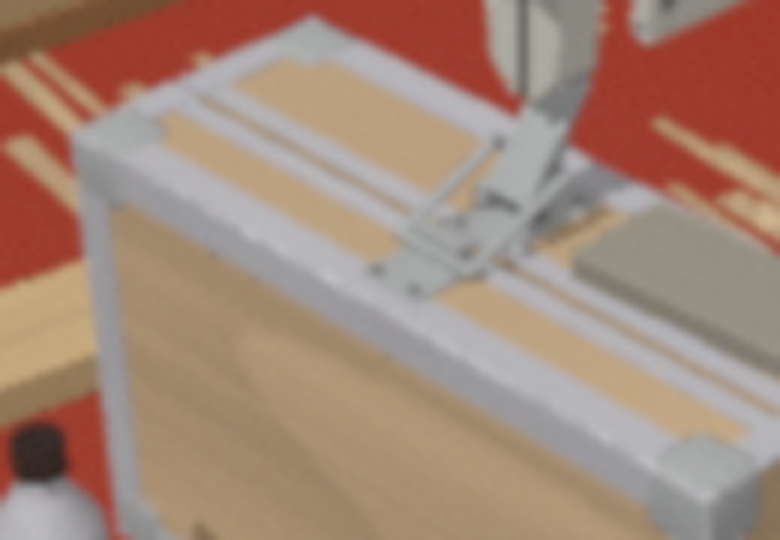

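View pics/side16z.png

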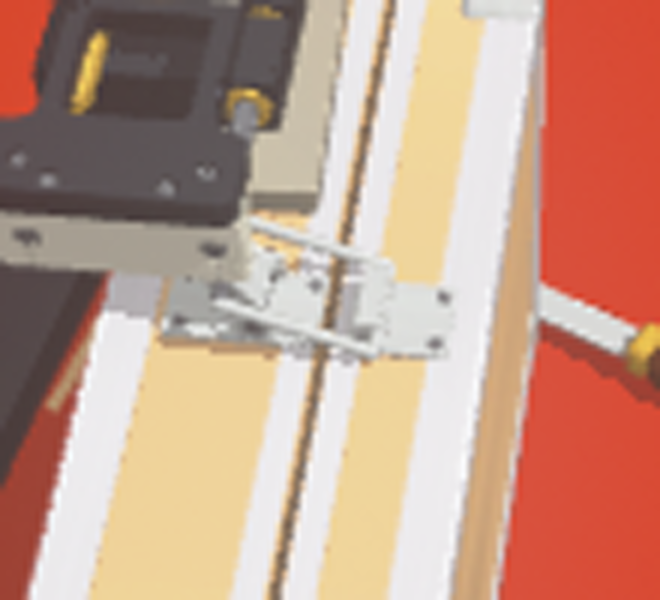

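>>> carry_out:
  steps:
    - {"translation": [-0.18, 0, 0.16], "turn": 0, "fingers": 0}
    - {"translation": [-0.18, 0, 0.17], "turn": 0, "fingers": 0}
    - {"translation": [-0.17, 0, 0.19], "turn": 0, "fingers": 0}
    - {"translation": [-0.17, 0, 0.19], "turn": 0, "fingers": 0}
    - {"translation": [-0.15, 0, 0.2], "turn": 0, "fingers": 0}
    - {"translation": [-0.15, 0, 0.2], "turn": 0, "fingers": 0}
    - {"translation": [0, 0, 0], "turn": 0, "fingers": 0}

```text
clock: 17.35
position: [0.5004, -0.0495, 0.3047]
eef_rot: [179.9, -0.3, 9.5]
wrist_force: [4.0, 1.6, 6.9]
width: 0.011
```

Lag is small and force about 8 N, as expected. On to 0.2 rad.

>>> carry_out:
  steps:
    - {"translation": [-0.13, 0, 0.21], "turn": 0, "fingers": 0}
    - {"translation": [-0.13, 0, 0.22], "turn": 0, "fingers": 0}
    - {"translation": [-0.1, 0, 0.23], "turn": 0, "fingers": 0}
    - {"translation": [-0.1, 0, 0.23], "turn": 0, "fingers": 0}
    - {"translation": [-0.08, 0, 0.24], "turn": 0, "fingers": 0}
    - {"translation": [-0.08, 0, 0.24], "turn": 0, "fingers": 0}
    - {"translation": [0, 0, 0], "turn": 0, "fingers": 0}

```text
clock: 18.05
position: [0.4924, -0.0509, 0.2889]
eef_rot: [-180.0, 0.0, 9.5]
wrist_force: [2.0, 0.5, 0.9]
width: 0.005
```

>>> carry_out:
  steps:
    - {"translation": [-0.04, 0, 0.2], "turn": 0, "fingers": 0}
    - {"translation": [-0.04, 0, 0.2], "turn": 0, "fingers": 0}
    - {"translation": [-0.02, 0, 0.15], "turn": 0, "fingers": 0}
    - {"translation": [-0.02, 0, 0.15], "turn": 0, "fingers": 0}
    - {"translation": [0, 0, 0], "turn": 0, "fingers": 0}

```text
clock: 18.55
position: [0.4907, -0.0511, 0.2815]
eef_rot: [-180.0, 0.1, 9.5]
wrist_force: [-0.3, -0.5, -0.6]
width: 0.007
```

```bash
python3 snap.py 17 scene,side
```

```text
18.55 [ 0.4907 -0.0511  0.2815] [-1.7998e+02  9.0000e-02  9.4700e+00] [-0.29 -0.45 -0.57] 0.0073
```

View pics/scene17z.png

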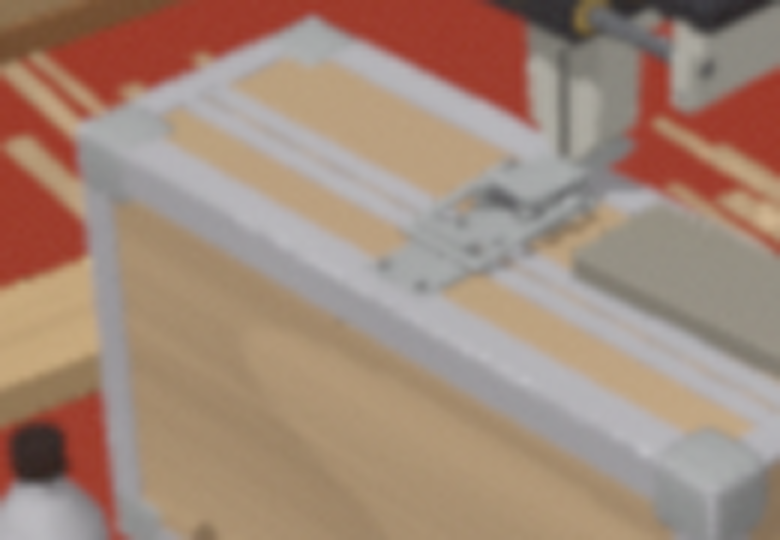

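View pics/side17z.png

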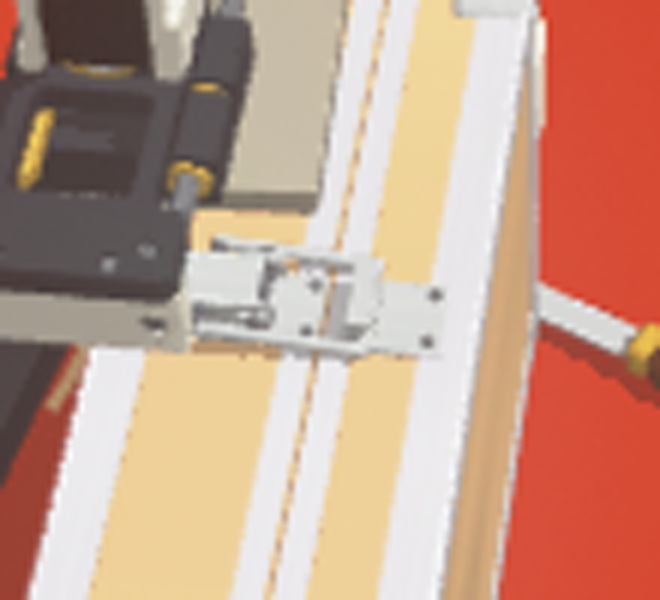

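>>> carry_out:
  steps:
    - {"translation": [0, 0, 0.1], "turn": 0, "fingers": 0}
    - {"translation": [0, 0, 0.1], "turn": 0, "fingers": 0}
    - {"translation": [0, 0, 0], "turn": 0, "fingers": 0}

```text
clock: 18.95
position: [0.4913, -0.051, 0.2803]
eef_rot: [180.0, -0.0, 9.5]
wrist_force: [-0.1, 0.4, 0.6]
width: 0.005
```

>>> carry_out:
  steps:
    - {"translation": [0, 0, 0.1], "turn": 0, "fingers": 0}
    - {"translation": [0, 0, 0.1], "turn": 0, "fingers": 0}
    - {"translation": [0, 0, 0], "turn": 0, "fingers": 0}

```text
clock: 19.25
position: [0.4914, -0.051, 0.28]
eef_rot: [180.0, -0.0, 9.5]
wrist_force: [-6.9, 0.3, 15.1]
width: 0.0
```

>>> carry_out:
  steps:
    - {"translation": [0, 0, -0.3], "turn": 0, "fingers": 0}
    - {"translation": [0, 0, -2], "turn": 0, "fingers": 0}
    - {"translation": [0, 0, -4], "turn": 0, "fingers": 0}
    - {"translation": [0, 0, -4], "turn": 0, "fingers": 0}
    - {"translation": [-2, 0, -3], "turn": 0, "fingers": 0}
    - {"translation": [-3, 0, -2], "turn": 0, "fingers": 0}
    - {"translation": [0, 0, 0], "turn": 0, "fingers": 0}
    - {"translation": [0, 0, 0], "turn": 0, "fingers": 0}

```text
clock: 20.05
position: [0.442, -0.0594, 0.4316]
eef_rot: [180.0, -0.1, 9.4]
wrist_force: [-0.6, -0.0, 1.0]
width: 0.007
```

```bash
python3 snap.py 18 wrist,scene,side; python3 -c "
import cv2
cv2.imwrite('pics/wrist18z.png',cv2.resize(cv2.imread('pics/wrist18.png')[180:330,240:400],None,fx=4,fy=4,interpolation=cv2.INTER_CUBIC))"
```

```text
20.05 [ 0.442  -0.0594  0.4316] [ 1.7995e+02 -1.0000e-01  9.4300e+00] [-0.58 -0.03  1.03] 0.0072
```

View pics/wrist18.png

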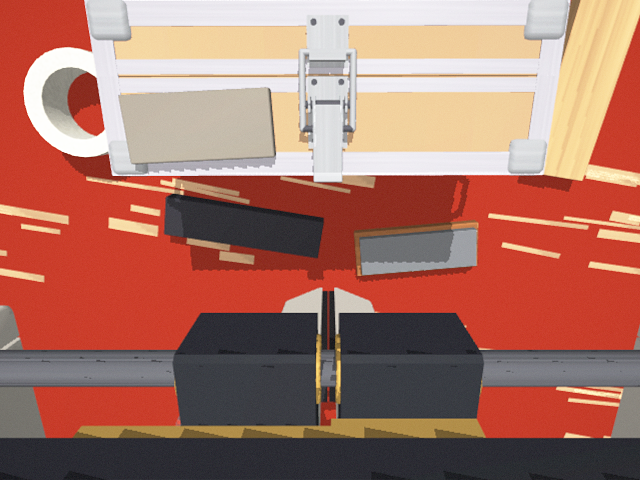

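View pics/scene18z.png

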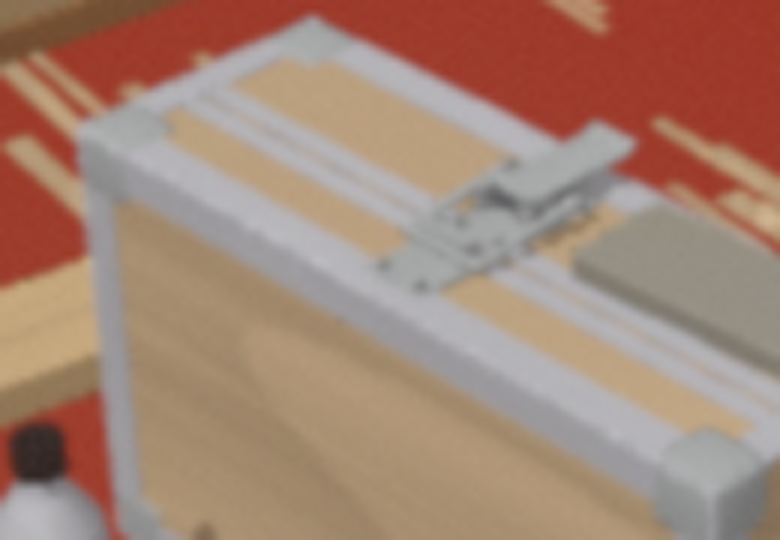

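View pics/side18z.png

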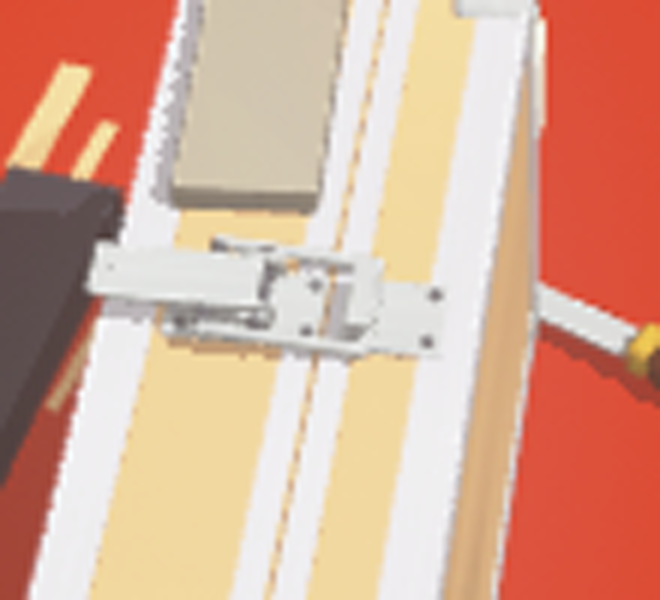

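```bash
python3 - <<'E'
from barpos import *
for th in (0,.05,.1,.2):
    print(th,[(proj('side',c2w(POSE,tip(th,y)))[0]-[240,200])*6 for y in (.011,-.011)],[(proj('scene',c2w(POSE,tip(th,y)))[0]-[240,150])*6 for y in (.011,-.011)])
for a in (0,.006,.012,.031):
    print(a,[((proj('side',c2w(POSE,hookpt(.0123,(.0255,y,.002),a)))[0]-[240,200])*6).round(0) for y in (.015,-.015)])
E
```

```text
0 [array([101.88987712, 242.50386245]), array([ 88.98448971, 293.17332873])] [array([628.78279501, 145.6993517 ]), array([587.29575973, 125.00048473])]
0.05 [array([101.88651833, 237.10707214]), array([ 88.95599233, 287.80313174])] [array([628.34116595, 139.72273472]), array([586.79846309, 119.05188948])]
0.1 [array([102.29748144, 231.75696261]), array([ 89.34726984, 282.48027232])] [array([627.6483154 , 133.90169366]), array([586.05006952, 113.25637257])]
0.2 [array([104.36674244, 221.25175268]), array([ 91.39395866, 272.0312934 ])] [array([625.51147204, 122.78373273]), array([583.80308896, 102.1816905 ])]
0 [array([443., 284.]), array([432., 354.])]
0.006 [array([447., 285.]), array([436., 355.])]
0.012 [array([451., 285.]), array([439., 355.])]
0.031 [array([462., 288.]), array([451., 358.])]
```

```bash
python3 -c "
from plant import bot
print(bot.close_job())"
```

```text
the job is handed in; nothing more can be done
None
```

The case is latched shut and I've handed the job in. The hand-in gave no verdict, so what follows rests on my own checks.

**What I did**
1. I pinched the loop across its legs and lowered it behind the hook.
2. My first pull-back stopped against the edge of the lip. The downward pull on the wrist and the measured bar position (5.2 mm behind the hook's inner face, 7.6 mm above the lid) both pointed to that.
3. I re-gripped the loop higher on the pads, lowered the bar about 3 mm and drew it back to the hook's wall with about 6 N.
4. With closed fingertips I swung the lever down along its arc, with about 8 N at most in the readings between moves. The force fell to nearly zero as it passed the dead point.
5. I pressed it onto its stop with about 16 N, below the 25 N limit, and moved the arm clear.

**Last checks**
- **Bar:** before closing, it measured 3.2 mm behind the hook's inner face and 4.1 mm above the lid, so it was under the lip. I did not measure it again once the lever was down.
- **Lever:** the side picture matches 0 rad. The scene picture agrees within a few pixels at its zoomed scale.
- **Lid:** the keeper's shift in the side picture puts it at about 0.003 rad. That is below the 0.006 limit, but a few pixels of error could use up the margin.
- **Bystanders:** nothing looks moved in the pictures; I did not measure their positions.
- **Time:** about 20 s of the 58 s allowed.

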